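# Press the rivets of the copper links on the floating-table rivet press

## Task

Each aluminium pallet on the grey felt mat carries a copper link with three silver rivets standing proud: one pallet at a time, push its ears down between the spring clips of the press's sliding table until it is fully home and flat, use the table's black knob to bring each rivet in turn centred under the ram, and push the red palm knob down until that rivet is flush (use the press for this, not the fingers). Lay every finished pallet flat, copper up, inside the wooden tray, side by side and not on one another. Finish with the empty table drawn right back to its front stop, and leave the hammer, the copper bowl and the white pot where they are.

Things in the scene. Friction and masses are not known exactly. Their poses are not given: they have to be found in the camera images.
- pallet_a: Loose aluminium pallet, may be absent: plate 54 (x) x 84 (y) x 10 mm with an ear 20 wide, 16 long, 6 thick low at each y end. Carries a rectangular copper link 42 x 74, its top 13 mm above the underside, and three silver rivets, heads 12 mm across, at x, y = (9, 26), (0, 0), (-9, -26). Starts on the grey felt mat (3 mm thick). Origin: centre of underside.
- pallet_a_rivet1 (a joint): How far rivet 1 of pallet_a, at x, y = (9, 26) mm in the pallet's frame, is pressed in, m: 0 at the start, standing 5 mm proud of the copper; 0.005 flush with it. Tight (about 12 N to move); stays where it is pressed.
- pallet_a_rivet2 (a joint): How far rivet 2 of pallet_a, at x, y = (0, 0) mm in the pallet's frame, is pressed in, m: 0 at the start, standing 5 mm proud of the copper; 0.005 flush with it. Tight (about 12 N to move); stays where it is pressed.
- pallet_a_rivet3 (a joint): How far rivet 3 of pallet_a, at x, y = (-9, -26) mm in the pallet's frame, is pressed in, m: 0 at the start, standing 5 mm proud of the copper; 0.005 flush with it. Tight (about 12 N to move); stays where it is pressed.
- pallet_b: Loose aluminium pallet, may be absent: plate 54 (x) x 84 (y) x 10 mm with an ear 20 wide, 16 long, 6 thick low at each y end. Carries a dumbbell-shaped copper link, its top 13 mm above the underside, and three silver rivets, heads 12 mm across, at x, y = (0, 27), (0, 0), (0, -27). Starts on the grey felt mat (3 mm thick). Origin: centre of underside.
- pallet_b_rivet1 (a joint): How far rivet 1 of pallet_b, at x, y = (0, 27) mm in the pallet's frame, is pressed in, m: 0 at the start, standing 5 mm proud of the copper; 0.005 flush with it. Tight (about 12 N to move); stays where it is pressed.
- pallet_b_rivet2 (a joint): How far rivet 2 of pallet_b, at x, y = (0, 0) mm in the pallet's frame, is pressed in, m: 0 at the start, standing 5 mm proud of the copper; 0.005 flush with it. Tight (about 12 N to move); stays where it is pressed.
- pallet_b_rivet3 (a joint): How far rivet 3 of pallet_b, at x, y = (0, -27) mm in the pallet's frame, is pressed in, m: 0 at the start, standing 5 mm proud of the copper; 0.005 flush with it. Tight (about 12 N to move); stays where it is pressed.
- pallet_c: Loose aluminium pallet, may be absent: plate 54 (x) x 84 (y) x 10 mm with an ear 20 wide, 16 long, 6 thick low at each y end. Carries a copper link 30 x 68 with a diamond middle, its top 13 mm above the underside, and three silver rivets, heads 12 mm across, at x, y = (-8, 20), (0, 0), (8, -20). Starts on the grey felt mat (3 mm thick). Origin: centre of underside.
- pallet_c_rivet1 (a joint): How far rivet 1 of pallet_c, at x, y = (-8, 20) mm in the pallet's frame, is pressed in, m: 0 at the start, standing 5 mm proud of the copper; 0.005 flush with it. Tight (about 12 N to move); stays where it is pressed.
- pallet_c_rivet2 (a joint): How far rivet 2 of pallet_c, at x, y = (0, 0) mm in the pallet's frame, is pressed in, m: 0 at the start, standing 5 mm proud of the copper; 0.005 flush with it. Tight (about 12 N to move); stays where it is pressed.
- pallet_c_rivet3 (a joint): How far rivet 3 of pallet_c, at x, y = (8, -20) mm in the pallet's frame, is pressed in, m: 0 at the start, standing 5 mm proud of the copper; 0.005 flush with it. Tight (about 12 N to move); stays where it is pressed.
- ram (a joint): Travel of the press's steel ram straight down, m: 0 up (return spring, 2 to 5 N), stop at 0.0225. At 0.021 its tip is level with the copper top of a pallet that is fully home. Pressing a rivet takes about 17 N on its red palm knob, 48 mm in diameter, whose top lies 112 mm straight above the ram's tip, 236 mm above the bench when up.
- ram_tip (a point): Centre of the ram's lower end, a flat pin 8 mm in diameter, 124 mm above the bench when up. The ram sits in the overarm (36 mm wide, z 147 to 181 mm) of a green bench press, fixed: bed 400 x 200 x 14 mm, column on the far side. This point's x axis (and the nest's) is the press's x, from the robot's side to the column; y the press's y.
- slide_x (a joint): Travel of the press's sliding table along the press's x, m: 0 at the front stop (robot's side), to 0.18; at 0.15 the table's centre is below the ram. It is pushed by hand with about 2.5 N and stays where it is left, and slides likewise 40 mm either way along the press's y.
- handle (a point): Middle of the table's black knob, an upright cylinder 28 mm in diameter from 74 to 108 mm above the bench, 130 mm to the -y side of the table's centre, on a tongue whose top is 62 mm above the bench. Grip it from above to push the table. This point is 94 mm above the bench.
- nest (a point): Centre of the top of the table's anvil block (30 x 82 mm, 28 above the deck, 90 above the bench). Home, a pallet's origin is here, its axes along the table's, either way round. Clips in the ear slots at both y ends, 45 mm out, tops 14.5 mm higher than this, stand 17 mm apart; the 20 mm ears must be pushed down past them with some 10 N (as much to pull out). End play 3 mm each way.
- tray: Shallow wooden tray with blue felt, fixed, 240 (x) x 190 (y) mm outside, rim 16 mm high and 7 mm thick, floor 7 mm above the bench. Origin: centre of the underside.
- hammer: Bystander: a hammer lying on the bench. Origin: on its underside.
- bowl: Bystander: copper bowl 120 mm across and 55 mm high. Origin: centre of the underside.
- pot: Bystander: white ceramic pot 70 mm across and 85 mm high. Origin: centre of the underside.
There are look-alikes about, which are no part of the job. Leave any turquoise look-alike of the pallet_c alone.

How it is judged:
At the end, for the whole second after the job is handed in: every pallet present lies flat at rest on the tray's floor (origin within 100 x 70 mm of the tray's centre along its x and y, tilt under 0.06 rad), each of its rivets pressed in by more than 4 mm of 5; the table is within 8 mm of its front stop and the ram is up (value of joint each of pallet_a_rivet1, pallet_a_rivet2, pallet_a_rivet3, pallet_b_rivet1, pallet_b_rivet2, pallet_b_rivet3, pallet_c_rivet1, pallet_c_rivet2, pallet_c_rivet3 above 0.004 m and x of pallet_a in the frame of tray between -0.1 and 0.1 m and y of pallet_a in the frame of tray between -0.07 and 0.07 m and height (world z) of each of pallet_a, pallet_b, pallet_c below 0.015 m and angle between each of pallet_a, pallet_b, pallet_c's own z axis and vertical below 0.06 rad and linear speed of each of pallet_a, pallet_b, pallet_c below 0.02 m/s and x of pallet_b in the frame of tray between -0.1 and 0.1 m and y of pallet_b in the frame of tray between -0.07 and 0.07 m and x of pallet_c in the frame of tray between -0.1 and 0.1 m and y of pallet_c in the frame of tray between -0.07 and 0.07 m and value of joint slide_x below 0.008 m and value of joint ram below 0.002 m); the robot touches nothing.
It fails at once if the ram presses on a pallet that is not fully home in the clips (more than 3 mm high) ((contact force between ram and pallet_a above 3 N and z of pallet_a in the frame of nest above 0.003 m) or (contact force between ram and pallet_b above 3 N and z of pallet_b in the frame of nest above 0.003 m) or (contact force between ram and pallet_c above 3 N and z of pallet_c in the frame of nest above 0.003 m)).
It fails at once if the ram presses a rivet more than 4.5 mm off the rivet's centre along the pallet's x or y ((contact force between ram and pallet_a_rivet1 above 3 N and (x of ram_tip in the frame of pallet_a above 0.0135 m or x of ram_tip in the frame of pallet_a below 0.0045 m or y of ram_tip in the frame of pallet_a above 0.0305 m or y of ram_tip in the frame of pallet_a below 0.0215 m)) or (contact force between ram and pallet_a_rivet2 above 3 N and (x of ram_tip in the frame of pallet_a above 0.0045 m or x of ram_tip in the frame of pallet_a below -0.0045 m or y of ram_tip in the frame of pallet_a above 0.0045 m or y of ram_tip in the frame of pallet_a below -0.0045 m)) or (contact force between ram and pallet_a_rivet3 above 3 N and (x of ram_tip in the frame of pallet_a above -0.0045 m or x of ram_tip in the frame of pallet_a below -0.0135 m or y of ram_tip in the frame of pallet_a above -0.0215 m or y of ram_tip in the frame of pallet_a below -0.0305 m)) or (contact force between ram and pallet_b_rivet1 above 3 N and (x of ram_tip in the frame of pallet_b above 0.0045 m or x of ram_tip in the frame of pallet_b below -0.0045 m or y of ram_tip in the frame of pallet_b above 0.0315 m or y of ram_tip in the frame of pallet_b below 0.0225 m)) or (contact force between ram and pallet_b_rivet2 above 3 N and (x of ram_tip in the frame of pallet_b above 0.0045 m or x of ram_tip in the frame of pallet_b below -0.0045 m or y of ram_tip in the frame of pallet_b above 0.0045 m or y of ram_tip in the frame of pallet_b below -0.0045 m)) or (contact force between ram and pallet_b_rivet3 above 3 N and (x of ram_tip in the frame of pallet_b above 0.0045 m or x of ram_tip in the frame of pallet_b below -0.0045 m or y of ram_tip in the frame of pallet_b above -0.0225 m or y of ram_tip in the frame of pallet_b below -0.0315 m)) or (contact force between ram and pallet_c_rivet1 above 3 N and (x of ram_tip in the frame of pallet_c above -0.0035 m or x of ram_tip in the frame of pallet_c below -0.0125 m or y of ram_tip in the frame of pallet_c above 0.0245 m or y of ram_tip in the frame of pallet_c below 0.0155 m)) or (contact force between ram and pallet_c_rivet2 above 3 N and (x of ram_tip in the frame of pallet_c above 0.0045 m or x of ram_tip in the frame of pallet_c below -0.0045 m or y of ram_tip in the frame of pallet_c above 0.0045 m or y of ram_tip in the frame of pallet_c below -0.0045 m)) or (contact force between ram and pallet_c_rivet3 above 3 N and (x of ram_tip in the frame of pallet_c above 0.0125 m or x of ram_tip in the frame of pallet_c below 0.0035 m or y of ram_tip in the frame of pallet_c above -0.0155 m or y of ram_tip in the frame of pallet_c below -0.0245 m))).
It fails at once if a rivet is pressed with the fingers instead of the press (over 7 N) (contact force between the fingers and pallet_a_rivet1 above 7 N or contact force between the fingers and pallet_a_rivet2 above 7 N or contact force between the fingers and pallet_a_rivet3 above 7 N or contact force between the fingers and pallet_b_rivet1 above 7 N or contact force between the fingers and pallet_b_rivet2 above 7 N or contact force between the fingers and pallet_b_rivet3 above 7 N or contact force between the fingers and pallet_c_rivet1 above 7 N or contact force between the fingers and pallet_c_rivet2 above 7 N or contact force between the fingers and pallet_c_rivet3 above 7 N).
It fails at once if the hammer, bowl or pot is disturbed (moved over 25 mm) (distance of any of hammer, bowl, pot from where it was at the start of the episode above 0.025 m).
Of pallet_a, pallet_b, pallet_c only 1 to 2 are there at a start; the rules pass over those that are not, and their reading is None.
At some moment in a run one of pallet_a, pallet_b, pallet_c may be knocked a few centimetres aside while the robot is not near it.
Once in a run the grip may slacken for a moment while it holds something.
It also fails if it takes over 210 s, if anything falls off the work surface, if the arm or the gripper's body presses on something with over 40 N, if the wrist force passes 120 N, or if a joint passes its speed limit or range.

## Robot

A 7-joint arm with a two-finger parallel gripper is mounted at the origin on the work surface. World frame = base frame: x ahead of the robot, y to its left, z up, the work surface at z = 0. Lengths are in m, angles in rad, forces in N, time in s.
With the tool pointing down it reaches from about 0.425 to 0.95 m from the base axis. Payload 4.7 kg.
Tool frame: the origin (TCP) lies between the finger pads; the fingertips stand 25 mm ahead of it and the grasp point (between the pads) lies 6 mm ahead of it; z points along the fingers, y is the line along which they close (so a half turn about z gives the same grasp; the last joint's range is limited). The gripper opens to 85 mm and grips with 20 to 120 N. Pads are 22 mm wide; open, the fingers measure 114 mm over their backs; the gripper's body (76 mm by 85 mm) begins 54 mm behind the grasp point. The pads swing forward as they close: fully open they stand 13 mm farther back than shut.
Start: joints at [1.072, 0.469, -0.049, 1.532, 0.024, 1.141, -0.082], TCP at [0.306, -0.602, 0.256] pointing down, gripper open.
Joint ranges: [-2.59, 2.59], [-0.33, 1.99], [-1.39, 1.29], [0.1, 2.45], [-1.04, 4.18], [0.21, 1.99], [-2.66, 2.66]. Speed limits (rad/s): [2.57, 2.57, 3.14, 3.14, 3.14, 3.14, 3.14].

## Interface

Orientations are given as a rotation vector (axis times angle).
In Python, from station import env gives the robot as it stands. The module is installed in compiled form; this text tells all that it offers.
- The arm moves only by the tool move_arm, never from a script. Its argument "plan" is a list that holds one entry, the list of rows, each a list of 7 numbers: the shift along the world's x, y, z in units of 25 mm (1.0 is 25 mm), then the turn, a rotation vector about the world's x, y, z in degrees, then the finger opening in mm, from 0 to 85.4. In form: [[[dx, dy, dz, wx, wy, wz, claw], ...]]. A call has 1 to 10 rows; each row is the pose to reach, as a shift and turn from the pose commanded when the call began; what a row does not reach only later rows make up. A row lasts 1/10 s, in which the tool goes at most 50 mm and 8.59 degrees, less where a joint would pass 70% of its speed; a pose out of reach is approached as far as the arm can. A call with a gripper value outside its range is refused whole. The fingers move at their own pace and stop on an object; the grip force is fixed at half the most. Time passes only in rows, so rows that repeat a pose let the fingers close. It gives the time, the measured TCP pose, the force, the opening and the grip force at its end, in the units of the state.
- env.state(): the state, without advancing time (a new reading comes with each control period).
- env.snapshot(name): name is "scene" or "side" or "wrist"; returns the picture (480x640x3 uint8, red, green, blue); there is no depth.
- env.calibration(name): a dict with "intrinsics" (3x3 intrinsics, pixels), "view" (4x4, takes a point from world to camera coordinates). Camera axes: x right, y down, z forward; pixel columns grow to the right and rows downward; lengths in m; the calibration is good to about 2 mm. A picture is of the moment at which its call begins: read the wrist's pose just before it. calibration takes no time and is no camera call; for the wrist camera it gives the pose at the moment of the call.
- env.job_done(): hands the job in; it is judged then, once.
Trained networks look in the newest picture that a camera, given by its name, has taken for a name from the list of things; names that differ only in an ending like _2 or _b are one class to them, and where a whole thing is asked for, a point or a joint stands for the part that bears it (a point fixed in the world has none). Each returns a list of dicts, best first, with "conf" (0 to 1); they miss things now and then, are a little off and sometimes report something else, mostly with a low value. They report only what shows in the picture. A call takes as long as a camera call. They do not tell look-alikes from the thing itself.
- env.recognise(camera, name): "point" ([x, y, z] in m, in world coordinates, good to about 4 mm: the middle of the surface that is visible of it).
- env.mark_of(camera, name): "point" ([x, y, z] in m, in world coordinates, good to about 4 mm: a listed point, or the origin of a listed thing).
The state is a dict: "time_s": time; "qpos": joint angles; "dq": joint speeds; "effort": joint torques, N m; "ee_pos": TCP position; "tool_rot": TCP orientation; "ft_force": force on the tool from outside, world axes, zero at the start; "torque": the same for the moment, N m; "finger_gap": finger opening in m; "grasp_force": force on a finger pad.
Only numpy, scipy, OpenCV 4.12 (cv2) and the standard library are available. Lean on these libraries where they do the work, as an engineer would, in place of code of your own. Each camera call takes 0.05 s, during which the arm holds its last target. There are 200 camera calls.

## Working session

There is one attempt and no reset: what is moved stays moved. The work goes in short steps, Python scripts to look and compute and a tool call to move; the robot and the scene stay as the last step left them, time stands still between calls to the robot, and variables do not carry over. Pictures are saved under pics/ and viewed, at most 14 in all, crops included, and the job is handed in when it is done.

Besides the shell and the picture viewer there is one more tool, called after "Request:" as a command line: name --argument value ..., lists and objects as JSON in quotes. move_arm: Moves the arm, as the interface text tells. Its arguments: {"type":"object","properties":{"plan":{"type":"array","items":{"type":"array","items":{"type":"array","items":{"type":"number"}}}}},"required":["plan"]}

```bash
mkdir -p pics; cat > h.py <<'E'
from station import env
import numpy as np, cv2
np.set_printoptions(precision=4,suppress=True)
def save(cam,fn,crop=None,scale=1):
    im=env.snapshot(cam)[:,:,::-1].copy()
    if crop: x0,y0,x1,y1=crop; im=im[y0:y1,x0:x1]
    if scale!=1: im=cv2.resize(im,None,fx=scale,fy=scale,interpolation=cv2.INTER_CUBIC)
    cv2.imwrite('pics/'+fn,im)
def proj(cam,p):
    c=env.calibration(cam);V=np.array(c['view']);K=np.array(c['intrinsics'])
    q=V[:3,:3]@np.array(p)+V[:3,3];q=K@q;return q[:2]/q[2]
def ray(cam,uv,z):
    c=env.calibration(cam);V=np.array(c['view']);K=np.array(c['intrinsics'])
    R=V[:3,:3];o=-R.T@V[:3,3];d=R.T@np.linalg.inv(K)@np.array([uv[0],uv[1],1.])
    return o+d*(z-o[2])/d[2]
def st():
    s=env.state();print('t',s['time_s'],'p',np.array(s['ee_pos']),'r',np.array(s['tool_rot']),'f',np.array(s['ft_force']),'gap',s['finger_gap'],'gf',s['grasp_force']);return s
E
python3 - <<'E'
from h import *
st()
a=env.snapshot('scene');b=env.snapshot('side')
cv2.imwrite('pics/scene0.png',a[:,:,::-1]);cv2.imwrite('pics/side0.png',b[:,:,::-1])
for cam in('scene','side'):
    for n in('pallet_a','pallet_b','pallet_c','ram_tip','handle','nest','tray','hammer','bowl','pot'):
        for d in env.mark_of(cam,n)[:3]:print(cam,n,round(d['conf'],2),np.array(d['point']),proj(cam,d['point']).round())
E
```

```text
t 0.0 p [ 0.3053 -0.6014  0.2553] r [-3.0535 -0.7307  0.0008] f [0.082  0.1584 0.91  ] gap 0.08564519541725432 gf 0.0
scene pallet_a 0.85 [0.4979 0.3366 0.0034] [404. 234.]
scene pallet_a 0.82 [0.5098 0.5636 0.002 ] [478. 219.]
scene pallet_a 0.78 [ 0.7931  0.2762 -0.0003] [425. 334.]
scene pallet_b 0.85 [0.4979 0.3366 0.0034] [404. 234.]
scene pallet_b 0.82 [0.5098 0.5636 0.002 ] [478. 219.]
scene pallet_b 0.78 [ 0.7931  0.2762 -0.0003] [425. 334.]
scene pallet_c 0.85 [0.4979 0.3366 0.0034] [404. 234.]
scene pallet_c 0.82 [0.5098 0.5636 0.002 ] [478. 219.]
scene pallet_c 0.78 [ 0.7931  0.2762 -0.0003] [425. 334.]
scene handle 0.67 [ 0.5473 -0.0977  0.0946] [253. 270.]
scene nest 0.9 [0.5535 0.0311 0.0908] [304. 260.]
scene tray 0.58 [ 0.461  -0.3626 -0.0013] [155. 286.]
scene hammer 0.78 [ 0.726  -0.205  -0.0027] [230. 363.]
scene bowl 0.7 [ 0.7153 -0.3803  0.0048] [155. 379.]
scene pot 0.97 [ 0.2652 -0.3088  0.0007] [168. 223.]
side pallet_a 0.95 [ 0.3228  0.5654 -0.003 ] [287. 436.]
side pallet_a 0.92 [0.4919 0.3382 0.0041] [280. 324.]
side pallet_a 0.86 [ 0.7972  0.2778 -0.0016] [193. 268.]
side pallet_b 0.95 [ 0.3228  0.5654 -0.003 ] [287. 436.]
side pallet_b 0.92 [0.4919 0.3382 0.0041] [280. 324.]
side pallet_b 0.86 [ 0.7972  0.2778 -0.0016] [193. 268.]
side pallet_c 0.95 [ 0.3228  0.5654 -0.003 ] [287. 436.]
side pallet_c 0.92 [0.4919 0.3382 0.0041] [280. 324.]
side pallet_c 0.86 [ 0.7972  0.2778 -0.0016] [193. 268.]
side handle 0.89 [ 0.5458 -0.0977  0.0901] [351. 198.]
side nest 0.79 [0.5531 0.0289 0.0906] [325. 219.]
side tray 0.8 [ 0.4631 -0.3594 -0.0032] [412. 194.]
side hammer 0.87 [ 0.729  -0.2086  0.0022] [315. 191.]
side bowl 0.77 [ 0.7138 -0.3819  0.0012] [345. 170.]
side pot 0.97 [ 0.2632 -0.3178  0.0007] [470. 217.]
```

View pics/scene0.png

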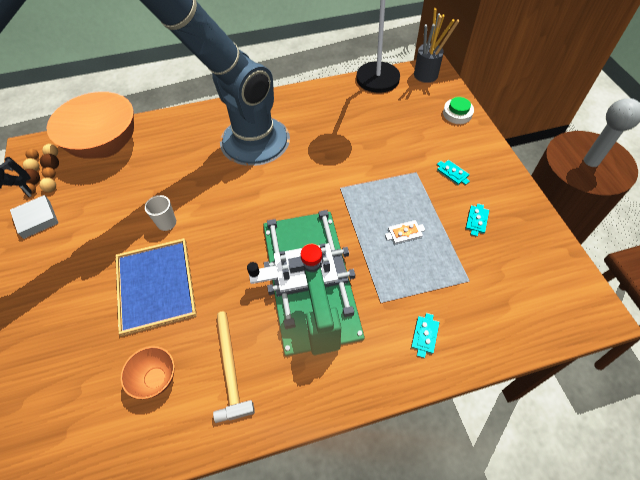

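View pics/side0.png

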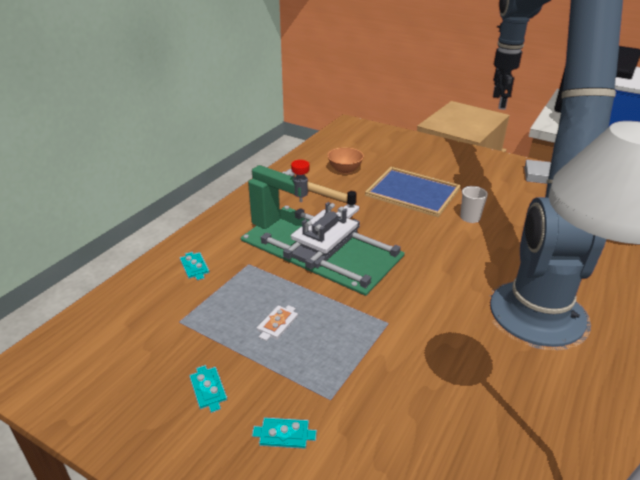

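The mat holds one copper pallet, at scene (404,232) and side (278,320). The turquoise ones at (453,172), (478,219) and (425,334) lie off the mat and are look-alikes. I'll confirm with one crop and measure the press axes.

```bash
python3 - <<'E'
from h import *
from scipy.optimize import least_squares
a=cv2.imread('pics/scene0.png');b=cv2.imread('pics/side0.png')
cr=np.hstack([cv2.resize(a[212:252,379:429],(400,320),interpolation=cv2.INTER_CUBIC),cv2.resize(b[295:345,247:309],(397,320),interpolation=cv2.INTER_CUBIC)])
cr2=np.hstack([cv2.resize(a[200:290,240:350],(400,327),interpolation=cv2.INTER_CUBIC)[:280],cv2.resize(b[150:240,285:375],(397,397),interpolation=cv2.INTER_CUBIC)[:280]])
cv2.imwrite('pics/crop0.png',np.vstack([cr,cr2]))
# red knob
c={}
for n,i in(('scene',a),('side',b)):
    h=cv2.cvtColor(i,cv2.COLOR_BGR2HSV);m=(((h[...,0]<4)|(h[...,0]>176))&(h[...,1]>200)&(h[...,2]>110)).astype(np.uint8)
    k,l,s,ce=cv2.connectedComponentsWithStats(m);j=1+np.argmax(s[1:,4]);c[n]=ce[j];print(n,s[j],ce[j])
r=least_squares(lambda p:np.r_[proj('scene',p)-c['scene'],proj('side',p)-c['side']],[.6,.03,.22]);print('knob',r.x,r.fun)
# bed corners from scene: top z=0.014
for uv in((264,222),(337,210),(363,341),(286,354)):print('bed',ray('scene',uv,.014))
for uv in((117,249),(186,240),(195,319),(121,333)):print('tray',ray('scene',uv,.016))
for uv in((341,187),(418,173),(468,281),(382,300)):print('mat',ray('scene',uv,.003))
print('column',np.array(env.mark_of('scene','ram')[0]['point']) if env.mark_of('scene','ram') else None)
E
```

```text
scene [301 244  21  22 357] [311.0336 254.5966]
side [292 160  17  14 197] [299.9949 166.5838]
knob [0.6241 0.0358 0.2275] [ 0.0024  0.0017  0.0031 -0.0013]
bed [ 0.3509 -0.0396  0.014 ]
bed [0.3699 0.1749 0.014 ]
bed [0.7709 0.1188 0.014 ]
bed [ 0.7491 -0.0692  0.014 ]
tray [ 0.3258 -0.4498  0.016 ]
tray [ 0.3506 -0.2626  0.016 ]
tray [ 0.5969 -0.2678  0.016 ]
tray [ 0.582  -0.4481  0.016 ]
mat [0.2809 0.215  0.003 ]
mat [0.2959 0.4636 0.003 ]
mat [0.6889 0.4431 0.003 ]
mat [0.676 0.204 0.003]Traceback (most recent call last):
  File "<stdin>", line 17, in <module>
ValueError: it knows: bowl, hammer, handle, nest, pallet, pot, ram_tip, tray
```

View pics/crop0.png

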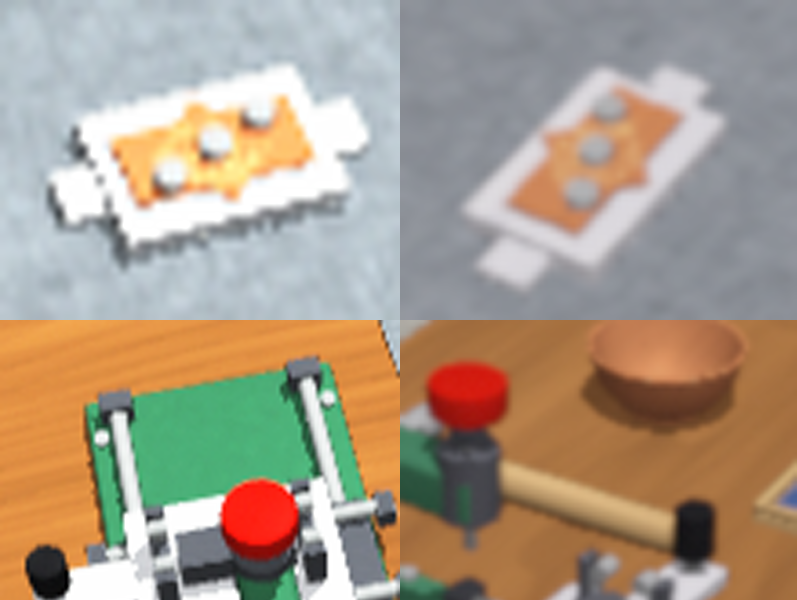

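Scene and side crops show the pallet on the mat: a copper link with a diamond middle, so it is pallet_c and the only one present. The bottom crops show the red knob and the black handle. I'll move over the handle and turn the hand so it closes along the press x (about -6°).

Request:
move_arm --plan '[[[9.6, 20, 0, 0, 0, 57, 85], [9.6, 20, 0, 0, 0, 57, 85], [9.6, 20, 0, 0, 0, 57, 85], [9.6, 20, 0, 0, 0, 57, 85], [9.6, 20, 0, 0, 0, 57, 85], [9.6, 20, 0, 0, 0, 57, 85], [9.6, 20, 0, 0, 0, 57, 85], [9.6, 20, 0, 0, 0, 57, 85], [9.6, 20, 0, 0, 0, 57, 85], [9.6, 20, 0, 0, 0, 57, 85]]]'

```text
time_s: 2.1
ee_pos: [0.5226, -0.1494, 0.2568]
tool_rot: [2.336, 2.099, 0.0]
ft_force: [0.5, -0.8, 0.2]
finger_gap: 0.0851
grasp_force: 0.0
```

```bash
python3 - <<'E'
from h import *
save('wrist','w1.png')
for n in('handle','nest','ram_tip'):
    for d in env.mark_of('wrist',n)[:2]:print(n,round(d['conf'],2),np.array(d['point']),proj('wrist',d['point']).round())
V=np.array(env.calibration('wrist')['view']);print('cam pos',-V[:3,:3].T@V[:3,3],V[:3,:3]);st()
E
```

```text
handle 0.66 [ 0.7272 -0.2078 -0.0065] [528. 244.]
handle 0.57 [ 0.5431 -0.0967  0.0931] [337. 155.]
ram_tip 0.62 [ 0.5389 -0.0988  0.0907] [334. 146.]
cam pos [ 0.5295 -0.0802  0.3738] [[ 0.9947 -0.103  -0.0002]
 [-0.0989 -0.9559  0.2766]
 [-0.0287 -0.2751 -0.961 ]]
t 2.3 p [ 0.5224 -0.1498  0.2565] r [2.3324 2.1041 0.0002] f [-0.5795 -0.5851 -0.3485] gap 0.08544218921995889 gf 0.0
```

View pics/w1.png

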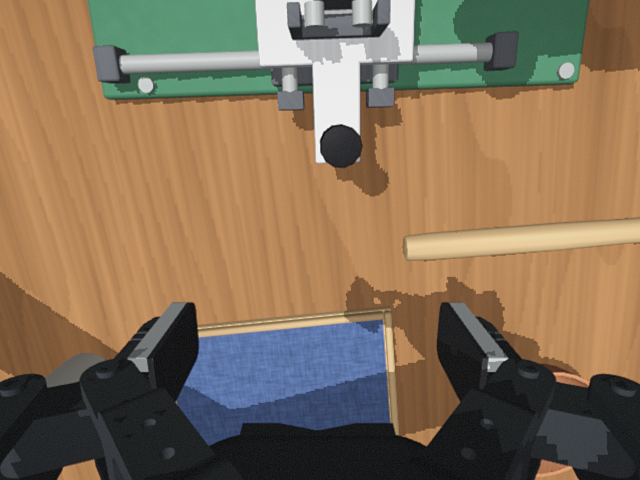

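```bash
python3 - <<'E'
from h import *
print('knob',ray('wrist',(341,146),.108))
for p,q,z in(((110,98.5),(578,87),.007),((97,62),(517,50),.03),((262,68),(413,61),.06)):
    a,b=ray('wrist',p,z),ray('wrist',q,z);print(a,b,np.degrees(np.arctan2(b[1]-a[1],b[0]-a[0])))
E
```

```text
knob [ 0.5428 -0.0982  0.108 ]
[ 0.3548 -0.0451  0.007 ] [ 0.7521 -0.0769  0.007 ] -4.58372614292564
[ 0.3622 -0.0197  0.03  ] [ 0.689  -0.0449  0.03  ] -4.405022026078476
[ 0.4936 -0.0411  0.06  ] [ 0.6015 -0.0476  0.06  ] -3.450487275527778
```

Wrist view: black knob top at (341,146), world (0.543,-0.098). Press x lies at about -4.5°. I'll grip the knob.

Request:
move_arm --plan '[[[0.82, 2.07, -3, 0, 0, 1.4, 70], [0.82, 2.07, -4.5, 0, 0, 1.4, 60], [0.82, 2.07, -6.2, 0, 0, 1.4, 60], [0.82, 2.07, -6.2, 0, 0, 1.4, 20], [0.82, 2.07, -6.2, 0, 0, 1.4, 10], [0.82, 2.07, -6.2, 0, 0, 1.4, 10], [0.82, 2.07, -6.2, 0, 0, 1.4, 10]]]'

```text
time_s: 3.0
ee_pos: [0.5407, -0.1009, 0.0999]
tool_rot: [-2.311, -2.125, 0.004]
ft_force: [1.8, -1.5, -24.6]
finger_gap: 0.0267
grasp_force: 60.5
```

Request:
move_arm --plan '[[[-0.8, 0.06, 0, 0, 0, 0, 10], [-1.6, 0.13, 0, 0, 0, 0, 10], [-2.4, 0.19, 0, 0, 0, 0, 10], [-3.0, 0.24, 0, 0, 0, 0, 10], [-3.2, 0.25, 0, 0, 0, 0, 10], [-3.2, 0.25, 0, 0, 0, 0, 10]]]'

```text
time_s: 3.6
ee_pos: [0.463, -0.0948, 0.1001]
tool_rot: [2.31, 2.125, 0.005]
ft_force: [12.2, -3.1, -40.5]
finger_gap: 0.0265
grasp_force: 63.9
```

Request:
move_arm --plan '[[[-0.12, 0.01, 0.06, 0, 0, 0, 10], [-0.12, 0.01, 0.06, 0, 0, 0, 10]]]'

```text
time_s: 3.8
ee_pos: [0.4628, -0.0947, 0.1003]
tool_rot: [2.308, 2.123, 0.013]
ft_force: [24.9, -4.3, -63.1]
finger_gap: 0.0262
grasp_force: 65.2
```

Request:
move_arm --plan '[[[0.1, 0, 0, 0, 0, 0, 10], [0.1, 0, 0, 0, 0, 0, 50], [0.1, 0, 0, 0, 0, 0, 70], [0.1, 0, 0, 0, 0, 0, 70], [0.1, 0, 2, 0, 0, 0, 70], [0.1, 0, 4, 0, 0, 0, 70], [0.1, 0, 6, 0, 0, 0, 70]]]'

```text
time_s: 4.5
ee_pos: [0.4618, -0.0925, 0.2562]
tool_rot: [2.308, 2.128, 0.001]
ft_force: [1.2, -1.8, -1.1]
finger_gap: 0.0699
grasp_force: 0.0
```

```bash
python3 - <<'E'
from h import *
st();save('wrist','w2.png')
for n in('handle','nest','ram_tip'):
  for cam in ('wrist','scene','side'):
    if cam!='wrist' and n=='handle': env.snapshot(cam)
    for d in env.mark_of(cam,n)[:1]:print(cam,n,round(d['conf'],2),np.array(d['point']),proj(cam,d['point']).round())
save('side','s2.png',(270,150,400,260),5)
E
```

```text
t 4.5 p [ 0.4618 -0.0925  0.2562] r [2.3083 2.1282 0.0015] f [ 1.2342 -1.8307 -1.1322] gap 0.06986101569733792 gf 0.0
wrist handle 0.68 [ 0.4594 -0.0924  0.0914] [304. 219.]
scene handle 0.77 [ 0.4689 -0.0936  0.0932] [249. 245.]
side handle 0.64 [ 0.4667 -0.0931  0.0921] [376. 206.]
wrist nest 0.94 [0.4735 0.0335 0.0889] [321.  24.]
scene nest 0.64 [0.4784 0.0372 0.0934] [299. 236.]
side nest 0.87 [0.4739 0.0365 0.0944] [351. 228.]
scene ram_tip 0.5 [ 0.7134 -0.3814  0.002 ] [154. 378.]
```

View pics/w2.png

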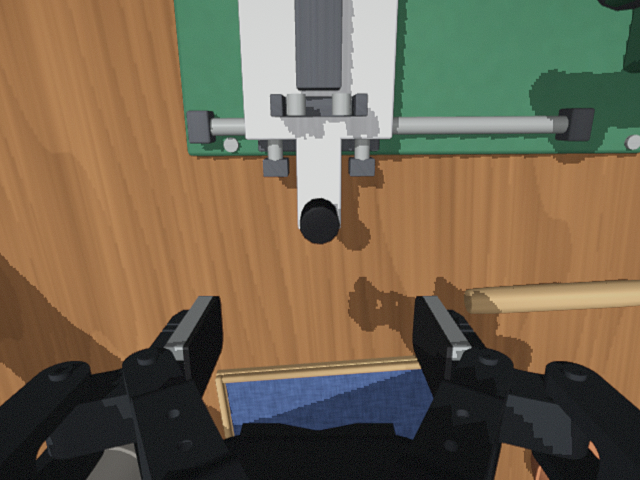

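View pics/s2.png

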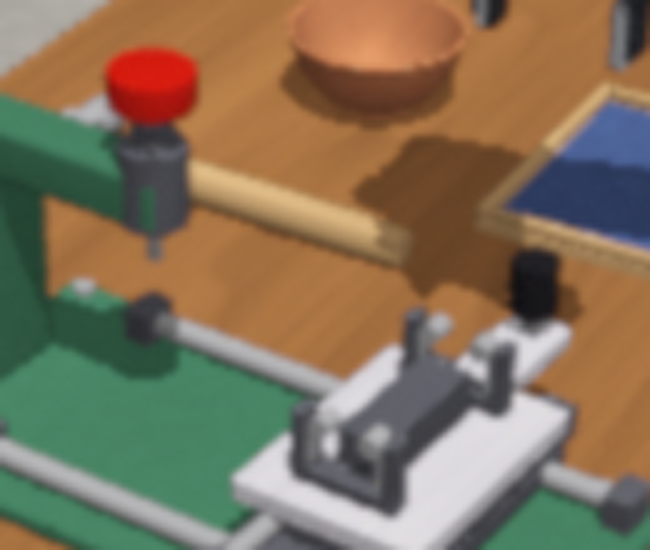

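Wrist: knob at (320,221), nest block above it, table at its front stop. Side: the clips are clear and the ram pin tip is at crop (155,258), full-frame (301,201.6). Next I'll move over the pallet.

Request:
move_arm --plan '[[[1.4, 15.3, 0, 0, 0, 0, 80], [1.4, 15.3, 0, 0, 0, 0, 80], [1.4, 15.3, 0, 0, 0, 0, 80], [1.4, 15.3, 0, 0, 0, 0, 80], [1.4, 15.3, 0, 0, 0, 0, 80], [1.4, 15.3, 0, 0, 0, 0, 80], [1.4, 15.3, 0, 0, 0, 0, 80], [1.4, 15.3, 0, 0, 0, 0, 80], [1.4, 15.3, 0, 0, 0, 0, 80]]]'

```text
time_s: 6.05
ee_pos: [0.4954, 0.2958, 0.2526]
tool_rot: [-2.298, -2.136, -0.003]
ft_force: [-0.5, -0.3, 0.1]
finger_gap: 0.0803
grasp_force: 0.0
```

```bash
python3 - <<'E'
from h import *
print('ram tip side ray at .124',ray('side',(301,201.6),.124))
st();save('wrist','w3.png');im=cv2.imread('pics/w3.png')
for d in env.mark_of('wrist','pallet_c')[:3]:print(round(d['conf'],2),np.array(d['point']),proj('wrist',d['point']).round())
# copper mask -> ground rectangle
h=cv2.cvtColor(im,cv2.COLOR_BGR2HSV);m=((h[...,0]>5)&(h[...,0]<22)&(h[...,1]>110)&(h[...,2]>120)).astype(np.uint8)
u,v=proj('wrist',(.497,.337,.01))
k,l,s,ce=cv2.connectedComponentsWithStats(m)
for j in range(1,k):
    if s[j,4]>300 and abs(ce[j]-(u,v)).max()<120:
        pts=np.argwhere(l==j)[:,::-1];hull=cv2.convexHull(pts.astype(np.float32))[:,0]
        w=np.array([ray('wrist',p,.016)[:2] for p in hull]);r=cv2.minAreaRect((w*1000).astype(np.float32));print(s[j],ce[j],r)
E
```

```text
ram tip side ray at .124 [0.6243 0.0337 0.124 ]
t 6.05 p [0.4954 0.2958 0.2526] r [-2.2983 -2.1356 -0.0032] f [-0.5001 -0.2696  0.138 ] gap 0.08026256415798953 gf 0.0
0.95 [0.4965 0.3383 0.0046] [314. 145.]
[ 291  112   50   82 1900] [315.1579 152.2053] ((497.7086181640625, 331.835693359375), (66.54085540771484, 42.001251220703125), 89.60896301269531)
```

View pics/w3.png

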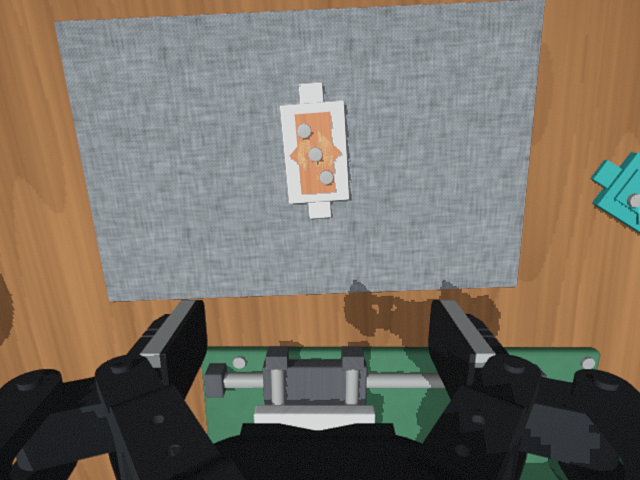

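```bash
python3 - <<'E'
from h import *
c=np.array([ray('wrist',p,.013) for p in((281,106),(343,101),(349,198),(288,203))]);print(c,c.mean(0))
print([np.linalg.norm(c[i]-c[(i+1)%4]) for i in range(4)])
for i,j in((0,1),(3,2),(3,0),(2,1)):
    d=c[j]-c[i];print(np.degrees(np.arctan2(d[1],d[0])))
r=[ray('wrist',p,.021) for p in((304.5,130.5),(316,154),(326.5,177.5))];print(np.array(r)); print(ray('wrist',(311,93),.009),ray('wrist',(319.5,211),.009))
E
```

```text
[[0.4722 0.3728 0.013 ]
 [0.524  0.3726 0.013 ]
 [0.5242 0.2906 0.013 ]
 [0.4698 0.2904 0.013 ]] [0.4976 0.3316 0.013 ]
[np.float64(0.051839122088660365), np.float64(0.08204899032358202), np.float64(0.05443047273251562), np.float64(0.082449268908631)]
-0.21741154546688474
0.1772175063523785
88.32081914725889
90.12251841987391
[[0.4903 0.3517 0.021 ]
 [0.4982 0.3318 0.021 ]
 [0.5056 0.3114 0.021 ]]
[0.498  0.3812 0.009 ] [0.4971 0.28   0.009 ]
```

Wrist: pallet plate centred at about (315,152), centre rivet at (316,154). World centre is (0.498,0.3317), yaw about 0°, and the sizes check (52–54 x 82). I'll go down and grip.

Request:
move_arm --plan '[[[0.09, 1.44, -2, 0, 0, 4.2, 76], [0.09, 1.44, -4, 0, 0, 4.2, 76], [0.09, 1.44, -6, 0, 0, 4.2, 76], [0.09, 1.44, -7.5, 0, 0, 4.2, 76], [0.09, 1.44, -8.9, 0, 0, 4.2, 76], [0.09, 1.44, -8.95, 0, 0, 4.2, 76], [0.09, 1.44, -8.95, 0, 0, 4.2, 45], [0.09, 1.44, -8.95, 0, 0, 4.2, 40], [0.09, 1.44, -8.95, 0, 0, 4.2, 40], [0.09, 1.44, -8.95, 0, 0, 4.2, 40]]]'

```text
time_s: 7.15
ee_pos: [0.5006, 0.3262, 0.0316]
tool_rot: [2.231, 2.21, 0.006]
ft_force: [-1.3, -1.8, 7.9]
finger_gap: 0.0515
grasp_force: 63.6
```

Request:
move_arm --plan '[[[0, 0, 1, 0, 0, 0, 40], [0, 0, 2.5, 0, 0, 0, 40], [0, 0, 4.5, 0, 0, 0, 40], [0, 0, 6.5, 0, 0, 0, 40], [0, 0, 6.5, 0, 0, 0, 40], [0, 0, 6.5, 0, 0, 0, 40]]]'

```text
time_s: 7.75
ee_pos: [0.4998, 0.3257, 0.1934]
tool_rot: [2.23, 2.21, 0.005]
ft_force: [-0.7, -0.3, -3.0]
finger_gap: 0.0512
grasp_force: 63.2
```

```bash
python3 - <<'E'
from h import *
s=st();save('wrist','w4.png');
for n in('pallet_c','nest'):
  for d in env.mark_of('wrist',n)[:2]:print(n,round(d['conf'],2),np.array(d['point']),proj('wrist',d['point']).round())
E
```

```text
t 7.75 p [0.4998 0.3257 0.1934] r [2.23   2.2104 0.0055] f [-0.675  -0.2605 -2.968 ] gap 0.0512096435964069 gf 63.16545009613037
pallet_c 0.63 [0.5002 0.3389 0.1673] [322. 276.]
```

View pics/w4.png

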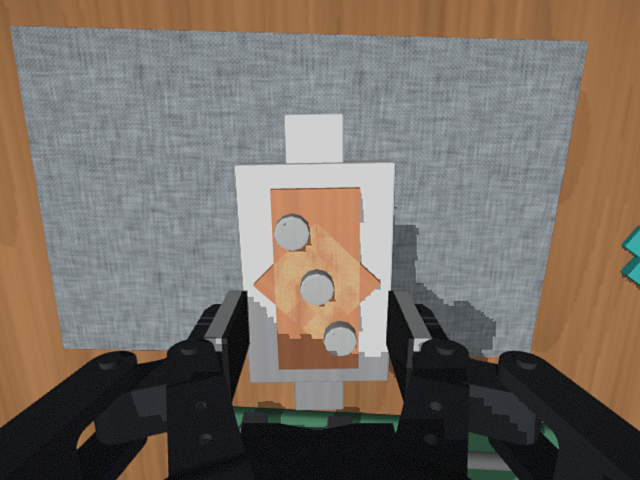

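Wrist: the pallet is held flat and straight between the pads, centre rivet at (317,287). I'll carry it past the nest so the nest shows in front of it.

Request:
move_arm --plan '[[[0, -1, 2.3, 0, 0, -1, 40], [-0.4, -2.5, 2.6, 0, 0, -2, 40], [-1, -4.3, 2.6, 0, 0, -4, 40], [-1, -6.1, 2.6, 0, 0, -4, 40], [-1, -7.9, 2.6, 0, 0, -4, 40], [-1, -9.7, 2.6, 0, 0, -4, 40], [-1, -11.5, 2.6, 0, 0, -4, 40], [-1, -13.3, 2.6, 0, 0, -4, 40], [-1, -14.8, 2.6, 0, 0, -4, 40], [-1, -14.8, 2.6, 0, 0, -4, 40]]]'

```text
time_s: 8.9
ee_pos: [0.473, -0.0509, 0.2546]
tool_rot: [-2.317, -2.12, 0.007]
ft_force: [0.0, 0.3, -2.6]
finger_gap: 0.0511
grasp_force: 64.2
```

```bash
python3 - <<'E'
from h import *
s=st();save('wrist','w5.png');
for n in('pallet_c','nest'):
  for d in env.mark_of('wrist',n)[:2]:print(n,round(d['conf'],2),np.array(d['point']),proj('wrist',d['point']).round())
E
```

```text
t 8.9 p [ 0.473  -0.0509  0.2546] r [-2.3167 -2.1202  0.0068] f [ 0.0349  0.3133 -2.6335] gap 0.05111014594494554 gf 64.24009323120117
pallet_c 0.97 [ 0.474  -0.0368  0.2261] [318. 285.]
nest 0.65 [0.4734 0.034  0.0877] [309. 108.]
```

View pics/w5.png

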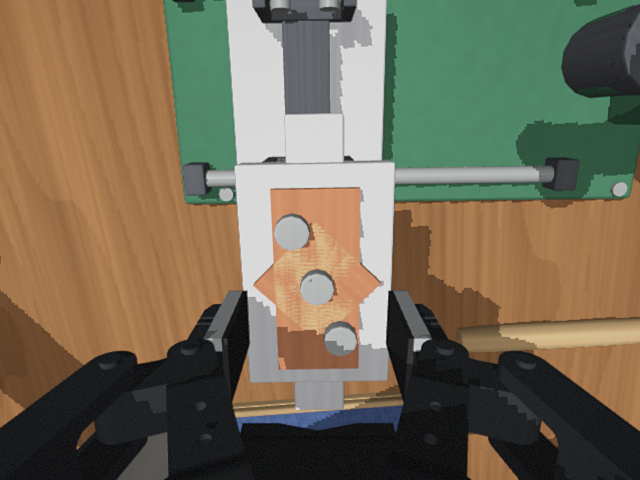

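```bash
python3 - <<'E'
from h import *
s=env.state();z=s['ee_pos'][2]
P=[ray('wrist',p,z-.0106) for p in((292,232),(317,287),(340,338))];print('rivets',np.array(P))
e=[ray('wrist',p,z-.0286+.006) for p in((285,114),(343,114))];print('ear end',e, np.mean(e,0))
for v,l,r in((60,284.5,329.5),(100,285.5,329)):
    a,b=ray('wrist',(l,v),.09),ray('wrist',(r,v),.09);print('anvil',a,b,(a+b)/2)
for uv,z in(((304.5,22),.09),((306,5),.1045)):print(uv,ray('wrist',uv,z))
a,b=ray('wrist',(231,60),.062),ray('wrist',(385,60),.062);print('deck',a,b,(a+b)/2)
E
```

```text
rivets [[ 0.4679 -0.0085  0.2449]
 [ 0.4745 -0.0285  0.2449]
 [ 0.4811 -0.0484  0.2449]]
ear end [array([0.4684, 0.0286, 0.2329]), array([0.4875, 0.0271, 0.2329])] [0.4779 0.0278 0.2329]
anvil [0.4603 0.0645 0.09  ] [0.4892 0.0622 0.09  ] [0.4748 0.0633 0.09  ]
anvil [0.4585 0.0401 0.09  ] [0.4872 0.0378 0.09  ] [0.4728 0.039  0.09  ]
(304.5, 22) [0.4751 0.0855 0.09  ]
(306, 5) [0.477  0.0914 0.1045]
deck [0.4207 0.0712 0.062 ] [0.5293 0.0627 0.062 ] [0.475 0.067 0.062]
```

The arm was still settling in the last views, so I'll re-measure at rest. The pixels of the held pallet are fixed relative to the camera.

```bash
python3 - <<'E'
from h import *
s=st();p=np.array(s['ee_pos']);im=env.snapshot('wrist')[:,:,::-1].copy();old=cv2.imread('pics/w5.png')
def shift(box):
    x0,y0,x1,y1=box;t=old[y0:y1,x0:x1];r=cv2.matchTemplate(im[:y1+60],t,cv2.TM_CCOEFF_NORMED);_,m,_,l=cv2.minMaxLoc(r);return np.array(l)-(x0,y0),m
sh,m=shift((180,2,400,60));print('shift',sh,m,shift((170,165,240,215)))
print('anvil end',ray('wrist',np.array((304.5,22))+sh,.09),'clip',ray('wrist',np.array((306,5))+sh,.1045))
for v,l,r in((60,284.5,329.5),(100,285.5,329)):
    a,b=ray('wrist',np.array((l,v))+sh,.09),ray('wrist',np.array((r,v))+sh,.09);print('anvil mid',(a+b)/2)
for dz in(.0106,.0136):
  P=np.array([ray('wrist',q,p[2]-dz) for q in((292,232),(317,287),(340,338))])-p;print('rivets rel',P,np.linalg.norm(P[0]-P[2]))
  e=[ray('wrist',q,p[2]-dz-.012) for q in((285,114),(343,114))];print('ear',np.mean(e,0)-p,np.linalg.norm(e[0]-e[1]))
for d in env.mark_of('wrist','nest')[:1]:print(d)
for d in env.mark_of('wrist','pallet_c')[:1]:print(np.array(d['point'])-p)
for cam in('scene','side'):
    env.snapshot(cam)
    for d in env.mark_of(cam,'pallet_c')[:4]:
        if d['point'][2]>.1:print(cam,np.array(d['point'])-p)
    print(cam,[d['point'] for d in env.mark_of(cam,'nest')[:1]],[d['point'] for d in env.mark_of(cam,'handle')[:1]])
st()
E
```

```text
t 9.05 p [ 0.4737 -0.0437  0.2555] r [-2.3044 -2.1319  0.0011] f [-0.318   0.629  -2.6866] gap 0.051265361364408187 gf 64.2495346069336
shift [ 2 13] 0.9648280143737793 (array([1, 8]), 0.9729660749435425)
anvil end [0.4758 0.0787 0.09  ] clip [0.4776 0.0851 0.1045]
anvil mid [0.4755 0.0561 0.09  ]
anvil mid [0.4736 0.0313 0.09  ]
rivets rel [[-0.0056  0.0357 -0.0106]
 [ 0.001   0.0158 -0.0106]
 [ 0.0076 -0.0042 -0.0106]] 0.04212792716237809
ear [ 0.0043  0.0722 -0.0226] 0.019162170970392054
rivets rel [[-0.0059  0.0349 -0.0136]
 [ 0.0009  0.0145 -0.0136]
 [ 0.0077 -0.006  -0.0136]] 0.04311272607823455
ear [ 0.0043  0.0723 -0.0256] 0.019571809863371255
{'point': [0.4762, 0.0361, 0.0891], 'conf': 0.96}
[ 0.0009  0.013  -0.0265]
scene [ 0.0017  0.0137 -0.0311]
scene [[0.4763, 0.0349, 0.0909]] [[0.4676, -0.0918, 0.0918]]
side [[0.4728, 0.0368, 0.0889]] [[0.4642, -0.09, 0.091]]
t 9.6 p [ 0.4743 -0.0442  0.2566] r [2.3062 2.1332 0.0002] f [ 0.0813 -0.3023 -2.8542] gap 0.05115699861501808 gf 64.2492163181305
```

Request:
move_arm --plan '[[[-0.04, 1.3, -1, 0, 0, -1, 40], [-0.04, 2.66, -2, 0, 0, -1, 40], [-0.04, 2.66, -3.2, 0, 0, -1, 40], [-0.04, 2.66, -4.4, 0, 0, -1, 40], [-0.04, 2.66, -4.4, 0, 0, -1, 40], [-0.04, 2.66, -4.4, 0, 0, -1, 40]]]'

```text
time_s: 10.2
ee_pos: [0.4735, 0.0222, 0.1469]
tool_rot: [-2.325, -2.112, -0.0]
ft_force: [1.0, -1.2, -1.8]
finger_gap: 0.0509
grasp_force: 64.3
```

```bash
python3 - <<'E'
from h import *
st();env.snapshot('wrist');s=st()
save('side','s6.png',(300,180,400,255),6)
E
```

```text
t 10.2 p [0.4735 0.0222 0.1469] r [-2.325  -2.1122 -0.0002] f [ 1.047  -1.1934 -1.8355] gap 0.05091154745695776 gf 64.31337833404541
t 10.25 p [0.4743 0.0222 0.1478] r [2.3247 2.1113 0.0029] f [-0.4585  0.2204 -2.1546] gap 0.050894103970846996 gf 64.31194067001343
```

View pics/s6.png

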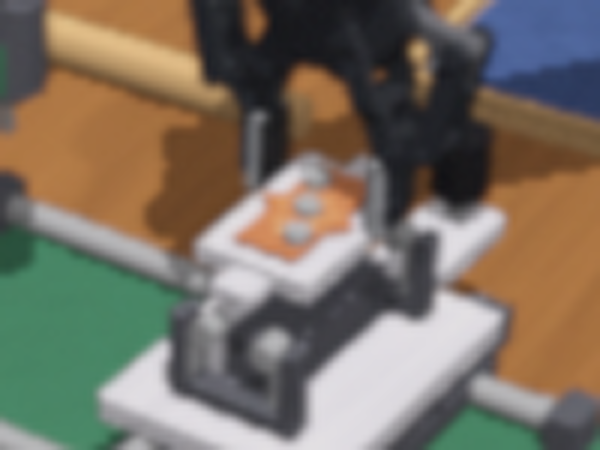

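Side crop: the pallet is level over the nest with its near ear (240,285) between the clip posts. I'll push it down.

Request:
move_arm --plan '[[[-0.02, 0, -0.4, 0, 0, 0, 40], [-0.02, 0, -0.7, 0, 0, 0, 40], [-0.02, 0, -0.9, 0, 0, 0, 40], [-0.02, 0, -1.05, 0, 0, 0, 40], [-0.02, 0, -1.1, 0, 0, 0, 40]]]'

```text
time_s: 10.8
ee_pos: [0.4728, 0.022, 0.1186]
tool_rot: [-2.325, -2.112, 0.0]
ft_force: [-1.1, -0.1, 5.1]
finger_gap: 0.0511
grasp_force: 65.2
```

Request:
move_arm --plan '[[[0, 0, -0.1, 0, 0, 0, 40], [0, 0, -0.16, 0, 0, 0, 40], [0, 0, -0.2, 0, 0, 0, 40], [0, 0, -0.2, 0, 0, 0, 40]]]'

```text
time_s: 11.2
ee_pos: [0.477, 0.0225, 0.1183]
tool_rot: [2.321, 2.108, 0.009]
ft_force: [-2.5, -1.8, 26.4]
finger_gap: 0.051
grasp_force: 68.4
```

Request:
move_arm --plan '[[[-0.02, 0, 0.16, 0, 0, 0, 40], [-0.02, 0, 0.16, 0, 0, 0, 76], [-0.02, 0, 0.16, 0, 0, 0, 76], [-0.02, 0, 0.16, 0, 0, 0, 76], [-0.02, -0.2, 2, 0, 0, 0, 76], [-0.02, -1.5, 4, 0, 0, 0, 80], [-0.02, -3, 5.5, 0, 0, 0, 80], [-0.02, -3, 5.5, 0, 0, 0, 80], [-0.02, -3, 5.5, 0, 0, 0, 80]]]'

```text
time_s: 12.1
ee_pos: [0.4726, -0.0543, 0.2524]
tool_rot: [2.328, 2.107, 0.002]
ft_force: [0.3, -0.4, -0.2]
finger_gap: 0.08
grasp_force: 0.0
```

```bash
python3 - <<'E'
from h import *
env.snapshot('wrist');st();save('wrist','w7.png')
a=env.snapshot('side')[:,:,::-1]
for d in env.mark_of('side','pallet_c')[:4]:print(d['conf'],np.array(d['point']))
for n in('pallet_c','handle'):
  for d in env.mark_of('wrist',n)[:2]:print(n,d['conf'],np.array(d['point']),proj('wrist',d['point']).round())
w=cv2.imread('pics/w7.png')
cv2.imwrite('pics/c7.png',np.hstack([cv2.resize(w[0:300,160:460],(400,400)),cv2.resize(a[180:255,300:375],(400,400),interpolation=cv2.INTER_CUBIC)]))
E
```

```text
t 12.15 p [ 0.4717 -0.0528  0.2509] r [-2.3257 -2.1107  0.0006] f [ 0.62   -0.0862 -0.2796] gap 0.08032549187857012 gf 0.0
0.79 [0.474  0.0345 0.0865]
0.65 [0.323  0.5658 0.0001]
0.65 [ 0.7951  0.2773 -0.0001]
0.56 [0.5139 0.5582 0.0021]
pallet_c 0.62 [0.4785 0.0373 0.0928] [317.  88.]
handle 0.85 [ 0.4636 -0.0896  0.0912] [312. 275.]
```

View pics/c7.png

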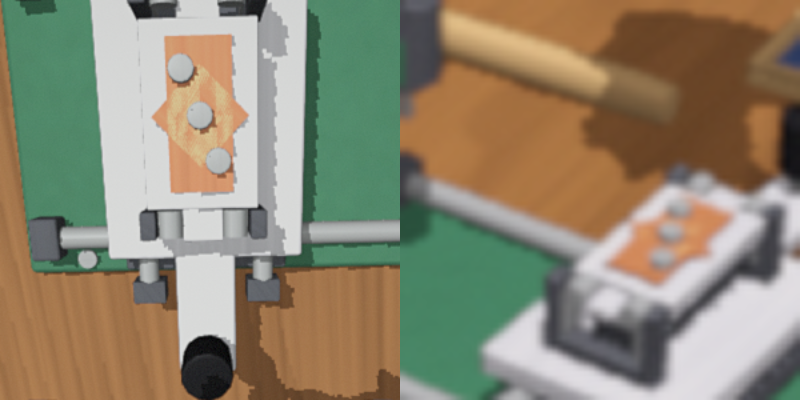

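Crop: pallet fully seated in the clips, rivets at crop (180,68), (200,115), (218,160) and the knob at (207,367). I'll compute rivet positions from the full picture; rivet tops and the knob top share the same z of 0.108.

```bash
python3 - <<'E'
from h import *
s=st();w=cv2.imread('pics/w7.png');h=cv2.cvtColor(w,cv2.COLOR_BGR2HSV)
th=np.radians(-4.5);u=np.array([np.cos(th),np.sin(th)]);v=np.array([-u[1],u[0]])
for g in((295,51),(310,86),(323.5,120)):
    x,y=int(g[0])-13,int(g[1])-13;m=(h[y:y+27,x:x+27,1]<60).astype(np.uint8)
    k,l,sc,ce=cv2.connectedComponentsWithStats(m);j=1+np.argmax([sc[i,4] if abs(ce[i]-13).max()<7 else 0 for i in range(1,k)])
    c=ce[j]+(x,y);p=ray('wrist',c,.108)[:2];print('rivet',c,sc[j,4],p,'press',p@u,p@v)
k=(h[240:300,285:345,2]<50).astype(np.uint8);n,l,sc,ce=cv2.connectedComponentsWithStats(k);j=1+np.argmax(sc[1:,4]);print('knob comp',sc[j],ce[j]+(285,240))
# knob top rim: topmost 
x0,y0,ww,hh,_=sc[j];print('knob top est',[ray('wrist',(285+x0+ww/2,240+y0+ww/2),.108)])
for n in('scene','side'):
    im=env.snapshot(n)
    R=[d for d in env.mark_of(n,'ram_tip')[:2]];print(n,R)
E
```

```text
t 12.4 p [ 0.4715 -0.0515  0.2501] r [-2.3204 -2.1139  0.0022] f [ 0.7905 -0.1049  0.3566] gap 0.08029716807278538 gf 0.0
rivet [294.8372  50.6802] 344 [0.4678 0.058 ] press 0.4618438082105911 0.09457002891547484
rivet [309.3261  85.8882] 322 [0.4744 0.0379] press 0.46995300170605975 0.07500010395488506
rivet [323.2233 120.1567] 300 [0.4809 0.0174] press 0.4780755104855161 0.05509642686055796
knob comp [  11   12   39   48 1452] [315.0813 275.8154]
knob top est [array([ 0.4668, -0.0808,  0.108 ])]
scene []
side []
```

Request:
move_arm --plan '[[[-0.29, -1.66, -2, 0, 0, 0, 65], [-0.29, -1.66, -4, 0, 0, 0, 60], [-0.29, -1.66, -5.9, 0, 0, 0, 60], [-0.29, -1.66, -5.9, 0, 0, 0, 60], [-0.29, -1.66, -5.9, 0, 0, 0, 20], [-0.29, -1.66, -5.9, 0, 0, 0, 10], [-0.29, -1.66, -5.9, 0, 0, 0, 10], [-0.29, -1.66, -5.9, 0, 0, 0, 10]]]'

```text
time_s: 13.4
ee_pos: [0.4666, -0.094, 0.1063]
tool_rot: [2.322, 2.111, 0.004]
ft_force: [0.7, 1.9, 6.8]
finger_gap: 0.0263
grasp_force: 59.8
```

Request:
move_arm --plan '[[[-0.1, 0, 0, 0, 0, 0, 10], [-0.2, 0, 0, 0, 0, 0, 10], [-0.2, 0, 0, 0, 0, 0, 10], [-0.2, 0, 0, 0, 0, 0, 10]]]'

```text
time_s: 13.8
ee_pos: [0.4631, -0.0938, 0.1063]
tool_rot: [2.321, 2.11, 0.009]
ft_force: [4.2, 1.9, 7.0]
finger_gap: 0.0262
grasp_force: 60.0
```

Request:
move_arm --plan '[[[0.7, -0.1, 0, 0, 0, 0, 10], [1.5, -0.22, 0, 0, 0, 0, 10], [2.5, -0.37, 0, 0, 0, 0, 10], [3.5, -0.51, 0, 0, 0, 0, 10], [4.5, -0.66, 0, 0, 0, 0, 10], [5.4, -0.8, 0, 0, 0, 0, 10], [6.0, -0.88, 0, 0, 0, 0, 10], [6.28, -0.92, 0, 0, 0, 0, 10], [6.28, -0.92, 0, 0, 0, 0, 10], [6.28, -0.92, 0, 0, 0, 0, 10]]]'

```text
time_s: 14.8
ee_pos: [0.6194, -0.1163, 0.1064]
tool_rot: [2.322, 2.111, 0.008]
ft_force: [2.2, 2.1, 5.7]
finger_gap: 0.0265
grasp_force: 59.9
```

```bash
python3 - <<'E'
from h import *
env.snapshot('side');s=st();e=np.array([.6197,-.1169])-s['ee_pos'][:2];print(e/.025)
E
```

```text
t 14.85 p [ 0.6193 -0.1163  0.1064] r [2.3221 2.1111 0.0078] f [2.4678 1.8219 4.9869] gap 0.02645294097647799 gf 59.86598789691925
[ 0.0158 -0.0252]
```

```bash
python3 - <<'E'
from h import *
a=env.snapshot('side')[:,:,::-1];np.save('side8.npy',a)
x0,y0,x1,y1=270,185,345,241
cv2.imwrite('pics/c8.png',cv2.resize(a[y0:y1,x0:x1],None,fx=10,fy=10,interpolation=cv2.INTER_CUBIC))
r=np.array([.6243,.0345])
for z in(.124,.108):print(z,(proj('side',[*r,z])-(x0,y0))*10, 'dx4mm',(proj('side',[r[0]+.004,r[1],z])-proj('side',[*r,z]))*10,'dy4mm',(proj('side',[r[0],r[1]+.004,z])-proj('side',[*r,z]))*10)
E
```

```text
0.124 [308.4453 167.4177] dx4mm [-12.9917  -4.1371] dy4mm [-8.1976  6.898 ]
0.108 [309.4001 219.5355] dx4mm [-12.9102  -4.1689] dy4mm [-8.1434  6.9574]
```

View pics/c8.png

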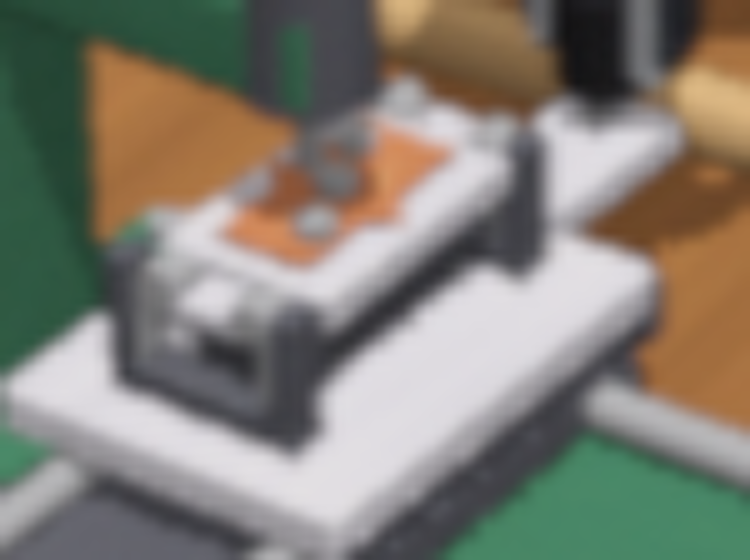

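Side crop: ram pin tip at about (313,166), rivet 1 right below it at (317,219) (predicted 314,218), so it is centred within about 1 mm. I'll release the knob, go up and over the red palm knob with the fingers closed.

Request:
move_arm --plan '[[[0, 0, 0, 0, 0, 0, 45], [0, 0, 0, 0, 0, 0, 60], [0, 0, 0, 0, 0, 0, 60], [0, 0, 1.8, 0, 0, 0, 60], [0, 0, 3.6, 0, 0, 0, 60], [0, 0, 5.4, 0, 0, 0, 30], [0, 0, 7.2, 0, 0, 0, 0], [0.1, 1.5, 8, 0, 0, 0, 0], [0.15, 3.3, 8, 0, 0, 0, 0], [0.2, 5, 8, 0, 0, 0, 0]]]'

```text
time_s: 15.9
ee_pos: [0.6219, 0.0086, 0.3051]
tool_rot: [2.326, 2.11, 0.002]
ft_force: [0.4, 0.4, 0.2]
finger_gap: 0.0
grasp_force: 0.0
```

Request:
move_arm --plan '[[[0, 1.03, 0, 0, 0, 0, 0], [0, 1.03, -0.8, 0, 0, 0, 0], [0, 1.03, -1.4, 0, 0, 0, 0], [0, 1.03, -1.6, 0, 0, 0, 0]]]'

```text
time_s: 16.3
ee_pos: [0.6208, 0.0319, 0.2615]
tool_rot: [-2.325, -2.11, 0.006]
ft_force: [-0.0, -0.8, -0.5]
finger_gap: 0.0001
grasp_force: 0.0
```

```bash
cat >> h.py <<'E'
def tabshift(ref='side8.npy',box=(272,205,340,240)):
    o=np.load(ref);n=env.snapshot('side')[:,:,::-1].copy();x0,y0,x1,y1=box
    f=5;g=lambda i:cv2.resize(i,None,fx=f,fy=f,interpolation=cv2.INTER_CUBIC)
    t=g(np.ascontiguousarray(o[y0:y1,x0:x1]));r=cv2.matchTemplate(g(np.ascontiguousarray(n[y0-6:y1+6,x0-6:x1+6])),t,cv2.TM_CCOEFF_NORMED);_,m,_,l=cv2.minMaxLoc(r)
    print('shift px',(np.array(l)-6*f)/f,round(m,3));return n
E
python3 -c "
from h import *
tabshift();st()"
```

```text
shift px [0. 0.] 0.994
t 16.35 p [0.621  0.0318 0.2616] r [-2.3254 -2.1091  0.0058] f [ 0.0921  0.5533 -0.4821] gap 0.00017308326663004469 gf 0.0
```

Request:
move_arm --plan '[[[0.1, 0.1, -0.2, 0, 0, 0, 0], [0.1, 0.1, -0.4, 0, 0, 0, 0], [0.1, 0.1, -0.55, 0, 0, 0, 0], [0.1, 0.1, -0.6, 0, 0, 0, 0]]]'

```text
time_s: 16.75
ee_pos: [0.6253, 0.0351, 0.2494]
tool_rot: [2.325, 2.11, 0.002]
ft_force: [0.4, -2.0, 3.0]
finger_gap: 0.0001
grasp_force: 1.6
```

Request:
move_arm --plan '[[[0, 0, -0.12, 0, 0, 0, 0], [0, 0, -0.22, 0, 0, 0, 0], [0, 0, -0.3, 0, 0, 0, 0], [0, 0, -0.38, 0, 0, 0, 0], [0, 0, -0.44, 0, 0, 0, 0], [0, 0, -0.48, 0, 0, 0, 0]]]'

```text
time_s: 17.35
ee_pos: [0.6253, 0.0352, 0.2402]
tool_rot: [2.323, 2.109, 0.002]
ft_force: [-3.3, -3.7, 16.9]
finger_gap: 0.0001
grasp_force: 8.2
```

Request:
move_arm --plan '[[[0, 0, -0.06, 0, 0, 0, 0], [0, 0, -0.12, 0, 0, 0, 0], [0, 0, -0.16, 0, 0, 0, 0], [0, 0, -0.16, 0, 0, 0, 0]]]'

```text
time_s: 17.75
ee_pos: [0.6254, 0.0352, 0.2397]
tool_rot: [2.322, 2.108, 0.002]
ft_force: [-8.8, -6.0, 31.4]
finger_gap: -0.0001
grasp_force: 15.6
```

Request:
move_arm --plan '[[[0, 0, 1, 0, 0, 0, 0], [0, 0, 2.6, 0, 0, 0, 0], [-0.05, -1.5, 2.8, 0, 0, 0, 0], [-0.15, -3.3, 2.8, 0, 0, 0, 30], [-0.2, -5, 2.8, 0, 0, 0, 60], [-0.24, -6.06, 2, 0, 0, 0, 60], [-0.24, -6.06, 0.2, 0, 0, 0, 60], [-0.24, -6.06, -1.5, 0, 0, 0, 60], [-0.24, -6.06, -1.5, 0, 0, 0, 60]]]'

```text
time_s: 18.65
ee_pos: [0.6138, -0.115, 0.1889]
tool_rot: [-2.316, -2.105, 0.012]
ft_force: [-1.1, -0.3, 0.1]
finger_gap: 0.0597
grasp_force: 0.0
```

```bash
python3 -c "
from h import *
tabshift();s=st();print((np.array([.6193,-.1163,.1064])-s['ee_pos'])/.025)"
```

```text
shift px [0. 0.] 0.992
t 18.7 p [ 0.6164 -0.1147  0.1927] r [-2.3195 -2.1093  0.0056] f [0.7728 0.473  0.0351] gap 0.06005540807349773 gf 0.0
[ 0.1167 -0.0622 -3.4517]
```

Request:
move_arm --plan '[[[0.12, -0.06, -1.5, 0, 0, 0, 60], [0.12, -0.06, -3.4, 0, 0, 0, 60], [0.12, -0.06, -3.45, 0, 0, 0, 60], [0.12, -0.06, -3.45, 0, 0, 0, 20], [0.12, -0.06, -3.45, 0, 0, 0, 10], [0.12, -0.06, -3.45, 0, 0, 0, 10], [0.12, -0.06, -3.45, 0, 0, 0, 10]]]'

```text
time_s: 19.4
ee_pos: [0.6233, -0.1166, 0.113]
tool_rot: [2.322, 2.11, 0.005]
ft_force: [-1.0, 0.6, 7.4]
finger_gap: 0.0259
grasp_force: 59.3
```

```bash
python3 -c "
from h import *
tabshift();s=st()"
```

```text
shift px [-1.2 -0.4] 0.992
t 19.45 p [ 0.6233 -0.1167  0.113 ] r [2.3222 2.1103 0.0053] f [-1.5806  1.1302  7.2777] gap 0.026094612037579002 gf 59.26198661327362
```

Request:
move_arm --plan '[[[-0.2, 0.3, 0, 0, 0, 0, 10], [-0.38, 0.6, 0, 0, 0, 0, 10], [-0.4, 0.83, 0, 0, 0, 0, 10], [-0.4, 0.83, 0, 0, 0, 0, 10]]]'

```text
time_s: 19.85
ee_pos: [0.6142, -0.0959, 0.113]
tool_rot: [2.321, 2.109, 0.008]
ft_force: [1.1, 0.4, 7.6]
finger_gap: 0.0258
grasp_force: 59.8
```

```bash
python3 -c "
from h import *
tabshift();s=st()
r=np.array([.6243,.0345]);q=lambda a,b:proj('side',[a,b,.1])
print('expect',q(r[0]-.0064,r[1]+.0206)-q(*r))"
```

```text
shift px [-2.6  4.4] 0.945
t 19.9 p [ 0.6142 -0.0959  0.113 ] r [2.3209 2.1093 0.0079] f [-0.1727  0.0864  8.8724] gap 0.026078407668572726 gf 59.80536103248596
expect [-2.1359  4.3126]
```

Request:
move_arm --plan '[[[-0.06, -0.01, 0, 0, 0, 0, 10], [-0.06, -0.01, 0, 0, 0, 0, 10], [-0.06, -0.01, 0, 0, 0, 0, 60], [-0.06, -0.01, 0, 0, 0, 0, 60], [-0.06, -0.01, 1.5, 0, 0, 0, 60], [-0.06, -0.01, 3.3, 0, 0, 0, 60], [-0.06, -0.01, 5.2, 0, 0, 0, 30], [-0.06, -0.01, 7.2, 0, 0, 0, 0], [0.1, 1.5, 7.7, 0, 0, 0, 0], [0.3, 3.3, 7.7, 0, 0, 0, 0]]]'

```text
time_s: 20.9
ee_pos: [0.6203, -0.0154, 0.3055]
tool_rot: [2.328, 2.102, 0.006]
ft_force: [0.7, -0.1, -0.1]
finger_gap: 0.0019
grasp_force: 0.0
```

```bash
python3 -c "
from h import *
tabshift();s=st();print((np.array([.6243,.0345,.262])-s['ee_pos'])/.025)"
```

```text
shift px [-2.   4.4] 0.943
t 20.95 p [ 0.6193 -0.0026  0.3043] r [-2.3133 -2.122  -0.0129] f [-0.1362  7.5809  0.2647] gap 0.00023900323836173825 gf 0.0
[ 0.2014  1.4829 -1.6933]
```

Request:
move_arm --plan '[[[0.15, 1.2, 0, 0, 0, 0, 0], [0.15, 1.93, -0.5, 0, 0, 0, 0], [0.15, 1.93, -1.2, 0, 0, 0, 0], [0.15, 1.93, -1.7, 0, 0, 0, 0], [0.15, 1.93, -1.95, 0, 0, 0, 0], [0.15, 1.93, -2.15, 0, 0, 0, 0], [0.15, 1.93, -2.3, 0, 0, 0, 0], [0.15, 1.93, -2.4, 0, 0, 0, 0]]]'

```text
time_s: 21.75
ee_pos: [0.6225, 0.0344, 0.244]
tool_rot: [2.326, 2.112, -0.001]
ft_force: [-6.8, 0.2, 17.1]
finger_gap: 0.0003
grasp_force: 8.0
```

Request:
move_arm --plan '[[[0, 0, -0.1, 0, 0, 0, 0], [0, 0, -0.18, 0, 0, 0, 0], [0, 0, -0.26, 0, 0, 0, 0], [0, 0, -0.32, 0, 0, 0, 0], [0, 0, -0.35, 0, 0, 0, 0], [0, 0, -0.35, 0, 0, 0, 0]]]'

```text
time_s: 22.35
ee_pos: [0.6226, 0.0344, 0.2397]
tool_rot: [2.324, 2.109, 0.0]
ft_force: [-14.6, -1.3, 32.3]
finger_gap: 0.0
grasp_force: 15.4
```

Request:
move_arm --plan '[[[0, 0, 1, 0, 0, 0, 0], [0, 0, 2.6, 0, 0, 0, 0], [-0.05, -1.5, 2.8, 0, 0, 0, 0], [-0.15, -3.3, 2.8, 0, 0, 0, 30], [-0.25, -4.9, 2.4, 0, 0, 0, 60], [-0.27, -5.3, 1, 0, 0, 0, 60], [-0.27, -5.3, -0.9, 0, 0, 0, 60], [-0.27, -5.3, -2.7, 0, 0, 0, 60], [-0.27, -5.3, -2.7, 0, 0, 0, 60], [-0.27, -5.3, -2.7, 0, 0, 0, 60]]]'

```text
time_s: 23.35
ee_pos: [0.6164, -0.0987, 0.166]
tool_rot: [2.325, 2.112, 0.0]
ft_force: [0.1, 0.0, 1.3]
finger_gap: 0.0601
grasp_force: 0.0
```

```bash
python3 -c "
from h import *
tabshift();s=st();print((np.array([.613,-.0962,.108])-s['ee_pos'])/.025)"
```

```text
shift px [-2.   4.4] 0.943
t 23.4 p [ 0.6176 -0.0984  0.1677] r [2.3233 2.1105 0.0037] f [-0.1308  0.0048 -0.1535] gap 0.060223073338661406 gf 0.0
[-0.1821  0.0874 -2.3884]
```

Request:
move_arm --plan '[[[-0.18, 0.09, -1.4, 0, 0, 0, 60], [-0.18, 0.09, -2.3, 0, 0, 0, 60], [-0.18, 0.09, -2.4, 0, 0, 0, 60], [-0.18, 0.09, -2.4, 0, 0, 0, 60], [-0.18, 0.09, -2.4, 0, 0, 0, 20], [-0.18, 0.09, -2.4, 0, 0, 0, 10], [-0.18, 0.09, -2.4, 0, 0, 0, 10], [-0.18, 0.09, -2.4, 0, 0, 0, 10]]]'

```text
time_s: 24.2
ee_pos: [0.613, -0.0959, 0.1078]
tool_rot: [2.323, 2.11, 0.004]
ft_force: [-1.3, -0.4, 6.3]
finger_gap: 0.0265
grasp_force: 58.7
```

```bash
python3 -c "
from h import *
tabshift();s=st();print((np.array([.6069,-.0757])-s['ee_pos'][:2])/.025)"
```

```text
shift px [-2.   4.4] 0.946
t 24.25 p [ 0.613  -0.096   0.1078] r [2.3231 2.1103 0.0039] f [ 0.2291 -0.482   6.7879] gap 0.02634065035121359 gf 58.67055058479309
[-0.245   0.8115]
```

Request:
move_arm --plan '[[[-0.1, 0.3, 0, 0, 0, 0, 10], [-0.2, 0.6, 0, 0, 0, 0, 10], [-0.27, 0.83, 0, 0, 0, 0, 10], [-0.27, 0.83, 0, 0, 0, 0, 10]]]'

```text
time_s: 24.65
ee_pos: [0.6066, -0.0744, 0.1078]
tool_rot: [2.322, 2.111, 0.006]
ft_force: [0.2, 0.2, 6.9]
finger_gap: 0.0262
grasp_force: 59.1
```

```bash
python3 -c "
from h import *
a=tabshift(box=(275,208,335,245));s=st();print((np.array([.6067,-.0755])-s['ee_pos'][:2])/.025)
r=np.array([.6243,.0345]);q=lambda a,b:proj('side',[a,b,.1])
print('expect',q(r[0]-.0128,r[1]+.0412)-q(*r))
cv2.imwrite('pics/c9.png',cv2.resize(a[185:241,270:345],None,fx=10,fy=10,interpolation=cv2.INTER_CUBIC))"
```

```text
shift px [-1.6  6. ] 0.645
t 24.7 p [ 0.6066 -0.0744  0.1078] r [2.3222 2.111  0.0058] f [0.7932 0.125  6.4045] gap 0.026076947674551723 gf 59.13954734802246
[ 0.0035 -0.0457]
expect [-4.324   8.7308]
```

View pics/c9.png

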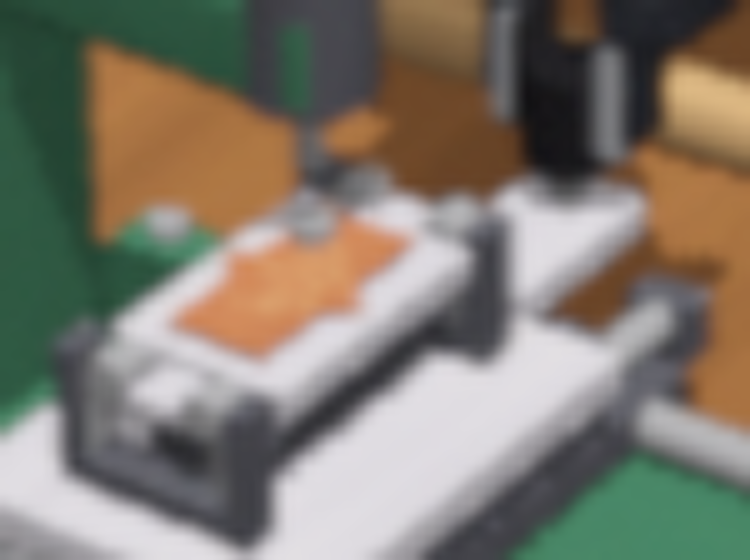

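Side crop: rivets 1 and 2 no longer stand proud. Rivet 3 at (310,212) is under the ram pin, tip at (313,165). A tiny trim, then release and go to the palm knob.

Request:
move_arm --plan '[[[-0.02, -0.03, 0, 0, 0, 0, 10], [-0.02, -0.03, 0, 0, 0, 0, 10], [-0.02, -0.03, 0, 0, 0, 0, 60], [-0.02, -0.03, 0, 0, 0, 0, 60], [-0.02, -0.03, 1.5, 0, 0, 0, 60], [-0.02, -0.03, 3.3, 0, 0, 0, 60], [-0.02, -0.03, 5.2, 0, 0, 0, 30], [-0.02, -0.03, 7.2, 0, 0, 0, 0], [0.2, 1, 7.9, 0, 0, 0, 0], [0.5, 2.5, 7.9, 0, 0, 0, 0]]]'

```text
time_s: 25.7
ee_pos: [0.6186, -0.0148, 0.3068]
tool_rot: [2.328, 2.102, 0.005]
ft_force: [0.8, 0.6, -1.5]
finger_gap: 0.0017
grasp_force: 0.0
```

```bash
sed -i 's/-6:/-12:/;s/-6:x1/-12:x1/;s/y1+6,/y1+12,/;s/x1+6\]/x1+12]/;s/-6\*f/-12*f/;s/,x0-6:/,x0-12:/' h.py; grep -n "12" h.py; python3 -c "
from h import *
for b in((272,205,340,240),(280,215,330,235),(272,220,330,241)):tabshift(box=b)
s=st();print((np.array([.6243,.0345,.262])-s['ee_pos'])/.025)"
```

```text
21:    t=g(np.ascontiguousarray(o[y0:y1,x0:x1]));r=cv2.matchTemplate(g(np.ascontiguousarray(n[y0-12:y1+12,x0-12:x1+12])),t,cv2.TM_CCOEFF_NORMED);_,m,_,l=cv2.minMaxLoc(r)
22:    print('shift px',(np.array(l)-12*f)/f,round(m,3));return n
shift px [-4.4  9.2] 0.921
shift px [-4.6  9.4] 0.992
shift px [-4.6  9.4] 0.969
t 25.85 p [ 0.6167 -0.009   0.3031] r [-2.3178 -2.1184 -0.0008] f [0.3594 0.8708 0.6269] gap -9.260227583731288e-05 gf 0.0
[ 0.3055  1.7384 -1.6438]
```

Request:
move_arm --plan '[[[0.25, 1, 0, 0, 0, 0, 0], [0.3, 1.8, -0.5, 0, 0, 0, 0], [0.3, 1.8, -1.2, 0, 0, 0, 0], [0.3, 1.8, -1.7, 0, 0, 0, 0], [0.3, 1.8, -1.95, 0, 0, 0, 0], [0.3, 1.8, -2.15, 0, 0, 0, 0], [0.3, 1.8, -2.3, 0, 0, 0, 0], [0.3, 1.8, -2.4, 0, 0, 0, 0]]]'

```text
time_s: 26.65
ee_pos: [0.6245, 0.0316, 0.2447]
tool_rot: [2.326, 2.111, -0.002]
ft_force: [-6.6, -1.5, 16.2]
finger_gap: -0.0003
grasp_force: 7.9
```

Request:
move_arm --plan '[[[0, 0, -0.1, 0, 0, 0, 0], [0, 0, -0.18, 0, 0, 0, 0], [0, 0, -0.26, 0, 0, 0, 0], [0, 0, -0.32, 0, 0, 0, 0], [0, 0, -0.35, 0, 0, 0, 0], [0, 0, -0.35, 0, 0, 0, 0]]]'

```text
time_s: 27.25
ee_pos: [0.6245, 0.0316, 0.2398]
tool_rot: [2.324, 2.109, -0.001]
ft_force: [-12.3, -2.9, 25.7]
finger_gap: 0.0001
grasp_force: 12.9
```

Request:
move_arm --plan '[[[0, 0, -0.08, 0, 0, 0, 0], [0, 0, -0.08, 0, 0, 0, 0], [0, 0, 2.6, 0, 0, 0, 0], [-0.3, -1.5, 2.8, 0, 0, 0, 0], [-0.6, -3.3, 2.8, 0, 0, 0, 30], [-0.9, -4.3, 2.4, 0, 0, 0, 60], [-0.9, -4.3, 1, 0, 0, 0, 60], [-0.9, -4.3, -0.9, 0, 0, 0, 60], [-0.9, -4.3, -2.7, 0, 0, 0, 60], [-0.9, -4.3, -2.7, 0, 0, 0, 60]]]'

```text
time_s: 28.25
ee_pos: [0.5982, -0.0764, 0.1609]
tool_rot: [-2.32, -2.106, 0.013]
ft_force: [0.2, -0.7, -0.4]
finger_gap: 0.0601
grasp_force: 0.0
```

```bash
python3 -c "
from h import *
env.snapshot('wrist');env.snapshot('wrist');s=st();print((np.array([.6061,-.0752,.107])-s['ee_pos'])/.025)"
```

```text
t 28.35 p [ 0.6028 -0.0755  0.1674] r [2.3253 2.112  0.0007] f [-0.4146  0.3888  0.2912] gap 0.06033903610154727 gf 0.0
[ 0.1313  0.0113 -2.4142]
```

Request:
move_arm --plan '[[[0.13, 0, -1.4, 0, 0, 0, 60], [0.13, 0, -2.35, 0, 0, 0, 60], [0.13, 0, -2.4, 0, 0, 0, 60], [0.13, 0, -2.4, 0, 0, 0, 20], [0.13, 0, -2.4, 0, 0, 0, 10], [0.13, 0, -2.4, 0, 0, 0, 10], [0.13, 0, -2.4, 0, 0, 0, 10]]]'

```text
time_s: 29.05
ee_pos: [0.6072, -0.0751, 0.1099]
tool_rot: [2.323, 2.11, 0.004]
ft_force: [-0.9, 0.0, 5.0]
finger_gap: 0.0261
grasp_force: 58.7
```

Request:
move_arm --plan '[[[-0.7, -0.1, 0, 0, 0, 0, 10], [-1.5, -0.2, 0, 0, 0, 0, 10], [-2.5, -0.34, 0, 0, 0, 0, 10], [-3.5, -0.47, 0, 0, 0, 0, 10], [-4.5, -0.6, 0, 0, 0, 0, 10], [-5.3, -0.7, 0, 0, 0, 0, 10], [-5.7, -0.74, 0, 0, 0, 0, 10], [-5.85, -0.75, 0, 0, 0, 0, 10], [-5.85, -0.75, 0, 0, 0, 0, 10]]]'

```text
time_s: 29.95
ee_pos: [0.463, -0.0934, 0.1098]
tool_rot: [2.32, 2.108, 0.011]
ft_force: [2.9, 1.3, 5.5]
finger_gap: 0.0258
grasp_force: 63.0
```

Request:
move_arm --plan '[[[0.03, 0, 0, 0, 0, 0, 40], [0.03, 0, 0, 0, 0, 0, 60], [0.03, 0, 0.5, 0, 0, 0, 60], [0.03, 0, 2, 0, 0, 0, 70], [0.2, 1, 3.6, 0, 0, 0, 78], [0.4, 2.8, 3.6, 0, 0, 0, 78], [0.44, 4.6, 3.6, 0, 0, 0, 78], [0.44, 5.2, 3, 0, 0, 0, 78], [0.44, 5.2, 2.5, 0, 0, 0, 78], [0.44, 5.2, 2.5, 0, 0, 0, 78]]]'

```text
time_s: 30.95
ee_pos: [0.4688, 0.0351, 0.168]
tool_rot: [-2.324, -2.111, 0.006]
ft_force: [-0.9, 0.0, 0.2]
finger_gap: 0.0784
grasp_force: 0.0
```

```bash
python3 -c "
from h import *
env.snapshot('wrist')
a=env.snapshot('side');s=st();print((np.array([.4740,.0365,.1185])-s['ee_pos'])/.025)
for d in env.mark_of('side','pallet_c')[:4]:print(d['conf'],np.array(d['point']))
"
```

```text
t 31.05 p [0.47   0.0345 0.1691] r [-2.3273 -2.1097  0.0022] f [ 0.5189  0.2487 -0.2124] gap 0.07807492017450361 gf 0.0
[ 0.1586  0.0793 -2.0239]
0.74 [0.5127 0.5584 0.0034]
0.71 [0.4739 0.0343 0.0876]
0.68 [0.325  0.5672 0.0035]
0.68 [0.7935 0.2766 0.0008]
```

Request:
move_arm --plan '[[[0.16, 0.08, -0.8, 0, 0, 0, 78], [0.16, 0.08, -1.6, 0, 0, 0, 76], [0.16, 0.08, -2, 0, 0, 0, 76], [0.16, 0.08, -2, 0, 0, 0, 76], [0.16, 0.08, -2, 0, 0, 0, 45], [0.16, 0.08, -2, 0, 0, 0, 40], [0.16, 0.08, -2, 0, 0, 0, 40], [0.16, 0.08, -2, 0, 0, 0, 40]]]'

```text
time_s: 31.9
ee_pos: [0.475, 0.038, 0.121]
tool_rot: [2.324, 2.111, 0.001]
ft_force: [-1.4, -1.5, 7.0]
finger_gap: 0.0492
grasp_force: 60.7
```

Request:
move_arm --plan '[[[0, 0, 0.2, 0, 0, 0, 40], [0, 0, 0.5, 0, 0, 0, 40], [0, 0, 0.8, 0, 0, 0, 40], [0, 0, 1.2, 0, 0, 0, 40], [0, 0, 1.8, 0, 0, 0, 40], [0, 0, 2.6, 0, 0, 0, 40]]]'

```text
time_s: 32.5
ee_pos: [0.474, 0.0383, 0.1856]
tool_rot: [-2.324, -2.113, 0.0]
ft_force: [-0.5, 0.4, 1.0]
finger_gap: 0.0401
grasp_force: 0.0
```

Grip lost. I'll look before retrying.

```bash
python3 -c "
from h import *
env.snapshot('wrist');s=st();w=env.snapshot('wrist')[:,:,::-1];a=env.snapshot('side')[:,:,::-1]
for c in('wrist','side'):
  for d in env.mark_of(c,'pallet_c')[:3]:print(c,round(d['conf'],2),np.array(d['point']),proj(c,d['point']).round())
np.save('wlast.npy',w)
cv2.imwrite('pics/c10.png',np.hstack([cv2.resize(w[150:450,170:470],(400,400)),cv2.resize(a[180:255,300:375],(400,400),interpolation=cv2.INTER_CUBIC)]))"
```

```text
t 32.55 p [0.4762 0.0389 0.1889] r [2.3216 2.1104 0.0073] f [0.9961 0.5069 2.7264] gap 0.04007123368791705 gf 0.0
wrist 0.58 [0.4788 0.0417 0.0998] [325. 250.]
side 0.85 [ 0.3256  0.5663 -0.0024] [285. 435.]
side 0.73 [ 0.7953  0.2782 -0.0028] [194. 269.]
side 0.7 [0.4757 0.0373 0.098 ] [350. 227.]
```

View pics/c10.png

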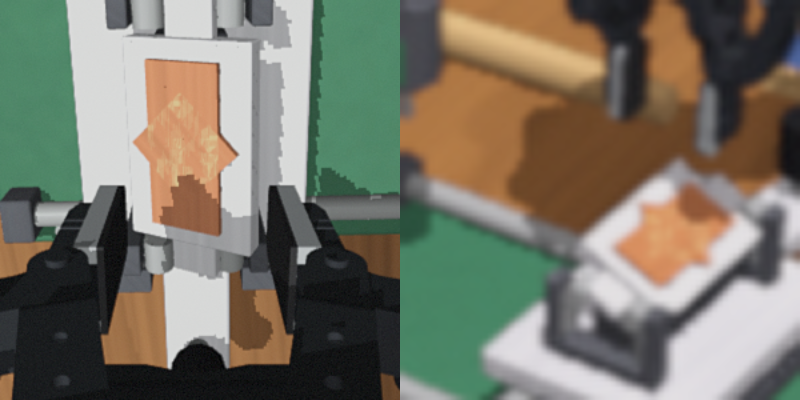

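Crop: all three rivets are flush. The pallet is partly out of the clips and a little tilted because the pads only caught its top edge. I'll regrip deeper.

Request:
move_arm --plan '[[[0, 0, 0, 0, 0, 0, 80], [0, 0, 0, 0, 0, 0, 80], [-0.03, 0, -1, 0, 0, 0, 80], [-0.03, 0, -2, 0, 0, 0, 80], [-0.03, 0, -2.9, 0, 0, 0, 80], [-0.03, 0, -3.1, 0, 0, 0, 80], [-0.03, 0, -3.1, 0, 0, 0, 45], [-0.03, 0, -3.1, 0, 0, 0, 40], [-0.03, 0, -3.1, 0, 0, 0, 40], [-0.03, 0, -3.1, 0, 0, 0, 40]]]'

```text
time_s: 33.75
ee_pos: [0.4744, 0.0384, 0.1082]
tool_rot: [2.324, 2.111, 0.003]
ft_force: [-1.5, -0.6, 4.7]
finger_gap: 0.0492
grasp_force: 61.5
```

Request:
move_arm --plan '[[[0, 0, 0.2, 0, 0, 0, 40], [0, 0, 0.4, 0, 0, 0, 40], [0, 0, 0.7, 0, 0, 0, 40], [0, 0, 1.0, 0, 0, 0, 40], [0, 0, 1.6, 0, 0, 0, 40], [0, 0, 2.6, 0, 0, 0, 40]]]'

```text
time_s: 34.35
ee_pos: [0.4722, 0.0379, 0.1716]
tool_rot: [-2.323, -2.111, 0.004]
ft_force: [0.5, 0.2, -2.2]
finger_gap: 0.0492
grasp_force: 62.5
```

Request:
move_arm --plan '[[[0, -0.3, 1.5, 0, 0, 0, 40], [0, -1.5, 2.4, 0, 0, 0, 40], [0, -3.2, 2.4, 0, 0, -1, 40], [-0.1, -5, 2.4, 0, 0, -2, 40], [-0.2, -6.8, 2.4, 0, 0, -3, 40], [-0.3, -8.6, 2.4, 0, 0, -3, 40], [-0.35, -10.4, 2.4, 0, 0, -3, 40], [-0.37, -12.2, 2.4, 0, 0, -3, 40], [-0.37, -14, 2.2, 0, 0, -3, 40], [-0.37, -15.5, 1.6, 0, 0, -3, 40]]]'

```text
time_s: 35.35
ee_pos: [0.4643, -0.3526, 0.2134]
tool_rot: [2.379, 2.046, 0.001]
ft_force: [0.8, -0.1, -2.7]
finger_gap: 0.0492
grasp_force: 62.7
```

```bash
python3 -c "
from h import *
env.snapshot('wrist');env.snapshot('wrist');s=st();p=np.array(s['ee_pos'])
for c in('wrist','scene','side'):
  env.snapshot(c)
  for d in env.mark_of(c,'pallet_c')[:1]:print(c,round(d['conf'],2),np.array(d['point'])-p)
  for d in env.mark_of(c,'tray')[:1]:print(c,'tray',round(d['conf'],2),np.array(d['point']))
print((np.array([.463,-.36,.05])-s['ee_pos'])/.025)"
```

```text
t 35.45 p [ 0.4609 -0.3558  0.2097] r [-2.388  -2.0383  0.0049] f [-1.1176 -0.3593 -3.7675] gap 0.049286919830485665 gf 62.726590633392334
wrist 0.58 [ 0.0055  0.0005 -0.0075]
scene 0.91 [ 0.0078  0.0075 -0.0102]
scene tray 0.62 [ 0.4629 -0.3578 -0.0022]
side 0.97 [ 0.0527  0.915  -0.2035]
[ 0.0825 -0.1699 -6.3879]
```

Request:
move_arm --plan '[[[0.05, -0.1, -1.5, 0, 0, 0, 40], [0.05, -0.1, -3, 0, 0, 0, 40], [0.05, -0.1, -4.5, 0, 0, 0, 40], [0.05, -0.1, -5.7, 0, 0, 0, 40], [0.05, -0.1, -6.5, 0, 0, 0, 40], [0.05, -0.1, -6.9, 0, 0, 0, 40], [0.05, -0.1, -6.9, 0, 0, 0, 40]]]'

```text
time_s: 36.6
ee_pos: [0.4652, -0.3512, 0.0384]
tool_rot: [-2.378, -2.05, 0.001]
ft_force: [0.2, 0.8, -1.8]
finger_gap: 0.0493
grasp_force: 62.7
```

Request:
move_arm --plan '[[[0, 0, -0.12, 0, 0, 0, 40], [0, 0, -0.22, 0, 0, 0, 40], [0, 0, -0.22, 0, 0, 0, 40]]]'

```text
time_s: 36.9
ee_pos: [0.4658, -0.3521, 0.0346]
tool_rot: [2.379, 2.05, 0.0]
ft_force: [0.0, 0.7, -2.2]
finger_gap: 0.049
grasp_force: 62.7
```

Request:
move_arm --plan '[[[0, 0, -0.12, 0, 0, 0, 40], [0, 0, -0.22, 0, 0, 0, 40], [0, 0, -0.22, 0, 0, 0, 40]]]'

```text
time_s: 37.2
ee_pos: [0.4658, -0.3522, 0.0294]
tool_rot: [2.379, 2.05, -0.001]
ft_force: [-1.2, 1.2, 5.0]
finger_gap: 0.0492
grasp_force: 65.3
```

Request:
move_arm --plan '[[[0, 0, 0.04, 0, 0, 0, 52], [0, 0, 0.08, 0, 0, 0, 56], [0, 0, 0.08, 0, 0, 0, 60], [0, 0, 0.08, 0, 0, 0, 72], [0, 0, 0.08, 0, 0, 0, 80], [0, 0, 1, 0, 0, 0, 80], [0, 0, 2.5, 0, 0, 0, 80], [0, 0, 4.5, 0, 0, 0, 80], [0, 0, 6.5, 0, 0, 0, 80], [0, 0, 8, 0, 0, 0, 80]]]'

```text
time_s: 38.2
ee_pos: [0.4661, -0.352, 0.2317]
tool_rot: [2.377, 2.049, 0.001]
ft_force: [0.2, -0.8, 0.2]
finger_gap: 0.08
grasp_force: 0.0
```

```bash
python3 -c "
from h import *
env.snapshot('wrist');env.snapshot('wrist');s=st()
w=env.snapshot('wrist')[:,:,::-1].copy();cv2.imwrite('pics/w11.png',w)
for c in('wrist','scene','side'):
  if c!='wrist':env.snapshot(c)
  for n in('pallet_c','nest','handle','hammer','bowl','pot'):
    for d in env.mark_of(c,n)[:2]:
      if d['point'][1]<.25:print(c,n,round(d['conf'],2),np.array(d['point']),proj(c,d['point']).round())
# pallet silhouette: non-blue region inside tray
h=cv2.cvtColor(w,cv2.COLOR_BGR2HSV)
m=((h[...,0]>5)&(h[...,0]<22)&(h[...,1]>90)&(h[...,2]>60)).astype(np.uint8)
k,l,sc,ce=cv2.connectedComponentsWithStats(m)
for j in range(1,k):
  if 500<sc[j,4]<20000:
    pts=np.argwhere(l==j)[:,::-1];hu=cv2.convexHull(pts.astype(np.float32))[:,0]
    g=np.array([ray('wrist',p,.02)[:2]*1000 for p in hu],np.float32);print('copper',sc[j],cv2.minAreaRect(g))
"
```

```text
t 38.3 p [ 0.4684 -0.3533  0.2346] r [2.371  2.0431 0.0041] f [ 0.8248 -0.2603 -0.3047] gap 0.07980345319365217 gf 0.0
wrist pallet_c 0.61 [ 0.4689 -0.3507  0.0066] [321. 202.]
wrist bowl 0.61 [ 0.7173 -0.3818 -0.0008] [616. 196.]
wrist pot 0.69 [ 0.2653 -0.3174  0.0047] [ 80. 200.]
scene pallet_c 0.74 [ 0.4689 -0.3536  0.0053] [158. 286.]
scene nest 0.69 [0.4794 0.0382 0.0909] [300. 236.]
scene handle 0.8 [ 0.4693 -0.0882  0.0956] [251. 244.]
scene handle 0.48 [ 0.468  -0.3537  0.0042] [158. 286.]
scene bowl 0.95 [ 0.7125 -0.38    0.0026] [155. 378.]
scene pot 0.94 [ 0.2657 -0.3125 -0.0026] [167. 224.]
side pallet_c 0.82 [ 0.4691 -0.3524  0.0044] [410. 192.]
side nest 0.77 [0.4755 0.0418 0.0923] [350. 230.]
side handle 0.96 [ 0.4661 -0.09    0.0918] [376. 207.]
side handle 0.52 [ 0.4673 -0.3551  0.0047] [411. 192.]
side hammer 0.61 [ 0.7283 -0.2075  0.0017] [315. 191.]
side bowl 0.66 [ 0.7165 -0.3824  0.0003] [345. 170.]
side pot 0.84 [ 0.263  -0.3151  0.0012] [470. 217.]
copper [ 287  163   52   80 2841] ((461.94000244140625, -347.3916931152344), (65.38871002197266, 41.54612350463867), 81.50044250488281)
copper [ 67 453  50  27 952] ((201.80545043945312, -577.2293090820312), (32.148101806640625, 49.31071472167969), 81.51486206054688)
copper [519 453  50  27 951] ((651.3153686523438, -644.2967529296875), (32.13456344604492, 49.61035919189453), 81.51485443115234)
```

The pallet lies flat in the tray: copper measures 65 x 42 mm at (0.462,-0.347). The regrip may have nudged the table, so I'll draw it back to its stop once more.

Request:
move_arm --plan '[[[-0.1, 1.5, 0, 0, 0, 3, 60], [-0.1, 3.3, 0, 0, 0, 3, 60], [-0.1, 5.1, 0, 0, 0, 3, 60], [-0.1, 6.9, 0, 0, 0, 3, 60], [-0.1, 8.7, 0, 0, 0, 3, 60], [-0.1, 10.4, -1, 0, 0, 3, 60], [-0.1, 10.4, -2.8, 0, 0, 3, 60], [-0.1, 10.4, -4.6, 0, 0, 3, 60], [-0.1, 10.4, -5, 0, 0, 3, 60], [-0.1, 10.4, -5, 0, 0, 3, 60]]]'

```text
time_s: 40.35
ee_pos: [0.4623, -0.0917, 0.1025]
tool_rot: [-2.323, -2.111, 0.002]
ft_force: [0.1, 0.2, 0.7]
finger_gap: 0.0599
grasp_force: 0.0
```

Request:
move_arm --plan '[[[0, 0, 0, 0, 0, 0, 20], [0, 0, 0, 0, 0, 0, 10], [0, 0, 0, 0, 0, 0, 10], [-0.1, 0, 0, 0, 0, 0, 10], [-0.2, 0, 0, 0, 0, 0, 10], [-0.28, 0, 0, 0, 0, 0, 10], [-0.28, 0, 0, 0, 0, 0, 10]]]'

```text
time_s: 41.05
ee_pos: [0.4629, -0.0922, 0.1057]
tool_rot: [2.318, 2.105, 0.02]
ft_force: [15.6, -1.3, -8.3]
finger_gap: 0.026
grasp_force: 60.0
```

Request:
move_arm --plan '[[[0.15, 0, 0, 0, 0, 0, 10], [0.15, 0, 0, 0, 0, 0, 30], [0.15, 0, 0, 0, 0, 0, 60], [0.15, 0, 0, 0, 0, 0, 60], [0.15, 0, 1.5, 0, 0, 0, 60], [0.15, 0, 3.5, 0, 0, 0, 60], [0.15, 0, 5.5, 0, 0, 0, 60], [0.15, -1.5, 6.5, 0, 0, 0, 60], [0.15, -1.5, 6.5, 0, 0, 0, 60]]]'

```text
time_s: 41.95
ee_pos: [0.4607, -0.1341, 0.2693]
tool_rot: [2.327, 2.099, 0.002]
ft_force: [-0.2, -0.5, -0.1]
finger_gap: 0.06
grasp_force: 0.0
```

```bash
python3 -c "
from h import *
env.snapshot('wrist');st()
for c in('scene','side','wrist'):
  env.snapshot(c)
  for n in('handle','pallet_c'):
    for d in env.mark_of(c,n)[:2]:
      if d['point'][1]<.25:print(c,n,round(d['conf'],2),np.array(d['point']))
print(env.job_done());st()"
```

```text
t 42.0 p [ 0.4595 -0.1318  0.2671] r [2.3283 2.1048 0.0002] f [-0.5926  0.8557 -0.9118] gap 0.05982953565880788 gf 0.0
scene handle 0.72 [ 0.4691 -0.0885  0.0922]
scene pallet_c 0.97 [ 0.4676 -0.3548  0.007 ]
side handle 0.86 [ 0.4651 -0.0918  0.0916]
side pallet_c 0.82 [ 0.4675 -0.3533  0.0052]
wrist handle 0.86 [ 0.461  -0.0871  0.0928]
wrist pallet_c 0.58 [ 0.4674 -0.351   0.0078]
the job is handed in; nothing more can be done
None
the job is handed in; nothing more can be done
```

I handed the job in at about 42 s of the 210 s limit, without a verdict shown: pallet_c, the only pallet on the mat, has all three rivets pressed flush and lies flat in the tray. The empty table is back at its front stop, and the hammer, bowl and pot were never touched.

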